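# Clear the corner jig and square a two-plate pack in it

### The arm

A 7-joint arm with a two-finger parallel gripper is mounted at the origin on the work surface. World frame = base frame: x ahead of the robot, y to its left, z up, the work surface at z = 0. Lengths are in m, angles in rad, forces in N, time in s.
With the tool pointing down it reaches from about 0.4 to 0.9 m from the base axis. Payload 5.6 kg.
Tool frame: the origin (TCP) lies midway between the tips of the shut fingers; the grasp point (between the pads) lies 19 mm behind it; z points along the fingers, y is the direction in which the jaws open and shut (so a half turn about z gives the same grasp; the last joint's range is limited). The gripper opens to 92 mm and grips with 3 to 60 N. Pads are 20 mm wide; open, the fingers measure 128 mm over their backs; the gripper's body (75 mm by 189 mm) begins 69 mm behind the grasp point.
Start: joints at [-1.247, 0.468, -0.012, 1.603, 0.006, 1.071, -0.056], TCP at [0.233, 0.607, 0.191] pointing down, gripper open.
Joint ranges: [-2.53, 2.53], [-0.31, 2.02], [-1.57, 1.55], [0.28, 2.44], [-1.29, 4.43], [0.15, 1.84], [-2.92, 2.92]. Speed limits (rad/s): [2.57, 2.57, 3.14, 3.14, 3.14, 3.14, 3.14].

### API

Orientations are given as a 3x3 rotation matrix whose columns are the frame's x, y, z axes.
In Python, from rig import r, optics gives the robot as it stands. The module is installed in compiled form; this text tells all that it offers.
- The arm moves only by the shell command python3 -m creep 'ROWS' [FORCE]. ROWS is JSON, a list of rows, each an object with "slide": the shift along the tool's x, y, z in m, a list of three; "rot": the turn, a rotation vector about the tool's x, y, z in rad, a list of three; "gripper": the closure, from 0 (fully open) to 1 (shut). In form: [{"slide": [tx, ty, tz], "rot": [wx, wy, wz], "gripper": gripper}, ...]. A call has 1 to 20 rows; each row shifts and turns the commanded pose from where the row before left it, along the tool's axes as they then stand; what a row does not reach is not made up. A row lasts 1/10 s, in which the tool goes at most 50 mm and 8.59 degrees, less where a joint would pass 70% of its speed; a pose out of reach is approached as far as the arm can. A call is refused whole if a number of a shift passes 0.05 or a number of a turn 0.15, either way. A call with a gripper value outside its range is refused whole. The fingers move at their own pace and stop on an object; FORCE is the grip in N (left out, the last holds). Time passes only in rows, so rows that do not move let the fingers close. It gives the time, the measured TCP pose, the force and the opening at its end, in the units of the state.
- r.get_state(): the state, without advancing time (a new reading comes with each control period).
- optics.grab_frame(name): name is "scene" or "top" or "wrist"; returns the picture (480x640x3 uint8, red, green, blue); there is no depth.
- optics.calibration(name): a dict with "fx", "fy", "cx", "cy" (pixels), "dist_coeffs" ([k1, k2, p1, p2, k3] as OpenCV has them; the pictures are not rectified), "world_to_cam" (4x4, takes a point from world to camera coordinates); the wrist camera has in their place "tool_from_camera" (4x4, takes a point from camera to tool coordinates, whose origin is the TCP and whose axes are the flange's). Camera axes: x right, y down, z forward; pixel columns grow to the right and rows downward; lengths in m; the calibration is good to about 2 mm. A picture is of the moment at which its call begins: read the wrist's pose just before it. calibration takes no time and is no camera call.
- r.hand_in(): hands the job in, once; it reports no verdict.
Trained networks look in the newest picture that a camera, given by its name, has taken for a name from the list of things; names that differ only in an ending like _2 or _b are one class to them, and where a whole thing is asked for, a point or a joint stands for the part that bears it (a point fixed in the world has none). Each returns a list of dicts, best first, with "conf" (0 to 1); they miss things now and then, are a little off and sometimes report something else, mostly with a low value. They report only what shows in the picture. A call takes as long as a camera call.
- optics.spot_in(camera, thing): "centre" ([column, row] in pixels, amid what is visible of it).
- optics.trace(camera, thing): "mask" (480x640 bool, what is visible of it) and "centre" ([column, row] in pixels, amid what is visible of it).
- optics.place_of(camera, thing): "centre" ([column, row] in pixels: a listed point, or the origin of a listed thing).
The state is a dict: "time": time; "qpos": joint angles; "qvel": joint speeds; "joint_efforts": joint torques, N m; "tcp_pos": TCP position; "tcp_rot": TCP orientation; "contact_force": force on the tool from outside, world axes, zero at the start; "wrist_torque": the same for the moment, N m; "width": opening from 0.0 (shut) to 1.0 (fully open).
Only numpy, scipy, OpenCV 4.12 (cv2) and the standard library are available. Lean on these libraries where they do the work, as an engineer would, in place of code of your own. Each camera call takes 0.05 s, during which the arm holds its last target.

### The job

First clear the wooden packing chip off the corner jig into the grey waste bin. Then take the gold-coloured plate from the sloped rack, lay it flat on the jig with its long side flush against the left fence and its short end flush against the far fence (left and far as seen from the robot), and let go of it; only then lay the silver-grey plate on top of it and square that one up flush against both fences in the same way. Lay the plates down rather than dropping them, and leave the weight, the gauge and the screwdriver where they are.

Things in the scene. Friction and masses are not known exactly. Their poses are not given: they have to be found in the camera images.
- jig: Fixed corner jig, yaw within 0.25 rad: dark granite base 200 x 170 x 20 mm (x, y, z) with two blue fences, 15 mm thick, 30 mm above its top. Origin: centre of the underside; x to the far fence, y to the left fence, z up. Inner face of the far fence at x = +85 mm (whole width), of the left fence at y = +70 mm (x from -100 to +85 mm). The other two sides are open.
- jig_corner (a point): The inner corner where the jig's two fences and the top of its base meet; at (85, 70, 20) mm in the jig's frame, same axes as the jig. A plate squared in the corner has its centre 50 mm (along x) and 32 mm (along y) from here.
- rack: Fixed grey rack facing the jig, base 190 x 270 x 12 mm. Origin: underside, midway between the plates; yaw -1.9 to -1.45 rad: x points to the robot's right (away from the jig), y away from the robot, z up. Two black ribs at y = -65 and +65 mm, 38 mm wide, slope up along x at 25 degrees; a plate lies on each, centre of its underside at x = 0, z = 85 mm. A lip at each rib's foot, 8 mm high, stops it sliding.
- rib_far (a point): Point on top of the rack's farther (+y) rib under the plate's centre, rack axes. Plates overhang the ribs by 13 mm on each long side, with 20 mm or more free below them, so fingers can reach past the plate's underside.
- lamp_bar (a point): Centre of the rack's lamp bar (16 x 290 x 14 mm, along the rack's y), at x = 20 mm, 169 mm above the plates' undersides; posts at its ends, y = -150 and +150 mm. A gripper pointing straight down at a plate would hit it; one tilted square to the plate, coming from the jig's side, passes in front of it.
- gold_plate_center (a point): Gold-anodised aluminium plate with five dark spots on its top (holes, look only), 100 x 64 x 12 mm, 0.17 to 0.25 kg; this point is its centre, half-way up. x along the 100 mm side, y along the 64 mm side, z out of the upper face. It starts on either rib of the rack, x pointing up the slope, z tilted 25 degrees towards the jig's side.
- silver_plate_center (a point): Plain silver-grey aluminium plate of the same shape and size, 100 x 64 x 12 mm, 0.17 to 0.25 kg; this point is its centre, half-way up; axes as for the gold-coloured plate. It starts on the other rib. Lying flat, either plate slides under a level push of less than 10 N; it tips if its centre is off the plate below.
- chip_center (a point): Loose light-wood packing chip, 40 x 24 x 22 mm (x, y, z), 16 g, lying on the jig's base; this point is its centre, half-way up.
- bin: Fixed open grey waste bin, outside 150 x 130 x 80 mm (x, y, z), walls and floor 4 mm; origin at the centre of its underside, z up.
- weight_center (a point): Bystander: loose steel weight with a knob, 52 mm diameter, 62 mm high; the point is on its axis 30 mm above its underside.
- gauge_center (a point): Bystander: loose dial gauge on a 60 x 60 mm foot, 98 mm high; the point is 50 mm above the middle of its underside.
- driver: Bystander: loose screwdriver with black handle lying flat, 160 mm long; origin under its middle, x along it.

How it is judged:
By the outcome, as a careful person would: the job done as asked, in the order asked, and still so for the second after the job is handed in, with the robot touching nothing.
It also fails if it takes over 72 s, if anything falls off the work surface, if the arm or the gripper's body presses on something with over 40 N, if the wrist force passes 120 N, or if a joint passes its speed limit or range.

## Working session

There is one attempt and no reset: what is moved stays moved. The work goes in short steps, Python scripts to look and compute and a shell command to move; the robot and the scene stay as the last step left them, time stands still between calls to the robot, and variables do not carry over. Pictures are saved under pics/ and viewed, and the job is handed in when it is done.

```bash
mkdir -p pics; ls; python3 - <<'E'
from rig import r, optics
import cv2,json
s=r.get_state(); print({k:(v if not hasattr(v,'tolist') else v.tolist()) for k,v in s.items()})
for n in ["scene","top","wrist"]:
    im=optics.grab_frame(n); cv2.imwrite(f"pics/a_{n}.png",im[:,:,::-1]); print(n,optics.calibration(n))
print(r.get_state()["time"])
E
```

```text
pics
{'time': 0.0, 'qpos': [-1.2470070492093017, 0.4683795521943857, -0.01162157562611316, 1.603615043021132, 0.006003635588256273, 1.071392110614673, -0.05628857878433084], 'qvel': [0.0003490550004933997, 0.00023738773778294046, -7.345723744755145e-05, 0.0003785772549382398, -0.0016469751694026327, 0.001523846105170843, -0.0008726907384599922], 'joint_efforts': [-0.0010534356260905042, -52.0568060874939, -0.012954089906997979, -24.375484585762024, -0.056722958106547594, 0.017279658350162208, 0.00015716470898041734], 'tcp_pos': [0.23293831711439067, 0.606161154655987, 0.1898424038185727], 'tcp_rot': [[-0.9334713838466657, 0.3586515100029097, -0.0005195305800297912], [0.35865186690747625, 0.9334698777927664, -0.00168095726885469], [-0.00011791171567504449, -0.001755456120388149, -0.9999984522341206]], 'contact_force': [-0.2536596450185485, 0.2792990234294261, -0.06060634042158543], 'wrist_torque': [0.027444546965881885, -0.08042101994631533, 0.03589174828497615], 'width': 0.9997023069978839}
scene {'fx': 614.743403635778, 'fy': 614.743403635778, 'cx': 313.42792314522393, 'cy': 237.860
[... 774 characters left out ...]
 0.58958106],
       [ 0.10774143, -0.0078842 , -0.99414769,  1.14140358],
       [ 0.        ,  0.        ,  0.        ,  1.        ]])}
wrist {'fx': 338.2336172181341, 'fy': 338.2336172181341, 'cx': 319.3738259557788, 'cy': 245.0825320665444, 'dist_coeffs': array([-0.03407774,  0.        ,  0.        ,  0.        ,  0.        ]), 'tool_from_camera': array([[-5.97695171e-05, -9.57054941e-01, -2.89906598e-01,
         8.17564837e-02],
       [ 9.99999858e-01, -2.10481711e-04,  4.88685162e-04,
        -1.15171889e-03],
       [-5.28718586e-04, -2.89906527e-01,  9.57054819e-01,
        -1.95107257e-01],
       [ 0.00000000e+00,  0.00000000e+00,  0.00000000e+00,
         1.00000000e+00]])}
0.15
```

View pics/a_scene.png

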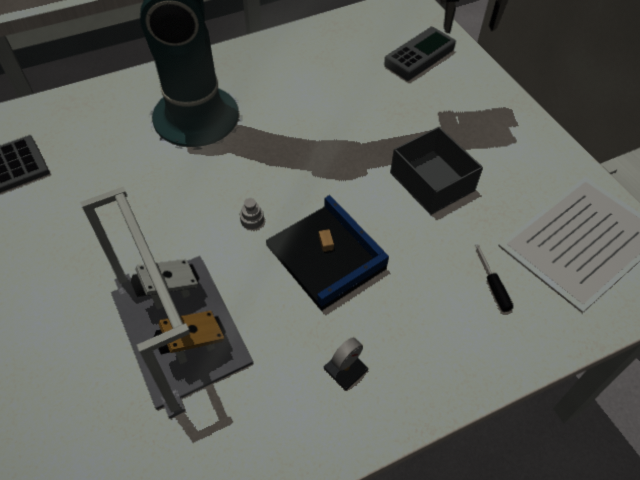

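View pics/a_top.png

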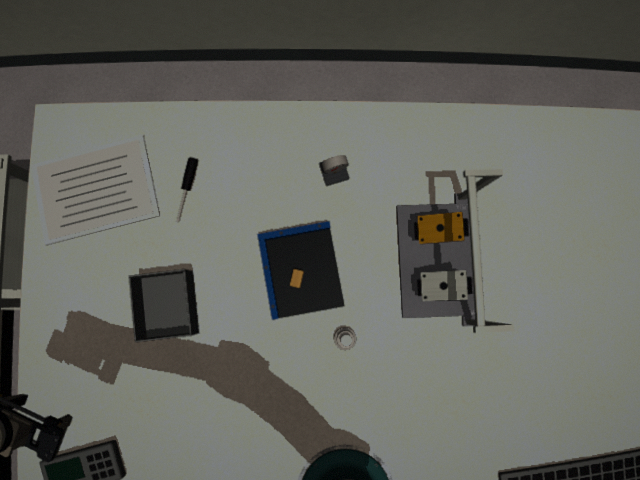

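View pics/a_wrist.png

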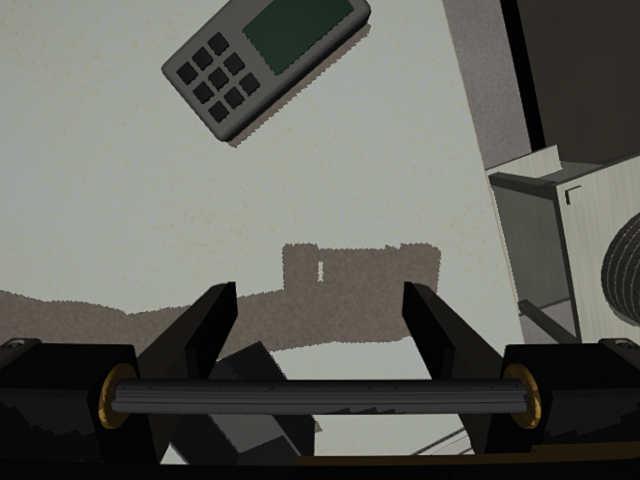

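Top view: jig at about (300,270) with chip at (297,279), bin at (165,303), gold plate on the far rib (440,227), silver plate on the near rib (443,285), weight at (345,337), gauge at (335,170), driver at (188,188). Now I'll measure them.

```bash
cat > h.py <<'E'
import numpy as np, cv2
from rig import r, optics
from scipy.optimize import least_squares
from scipy.spatial.transform import Rotation as R
C={n:optics.calibration(n) for n in ["scene","top","wrist"]}
def K(n): c=C[n]; return np.array([[c["fx"],0,c["cx"]],[0,c["fy"],c["cy"]],[0,0,1.]])
def w2c(n,st=None):
    if n!="wrist": return C[n]["world_to_cam"]
    T=np.eye(4); T[:3,:3]=st["tcp_rot"]; T[:3,3]=st["tcp_pos"]
    return np.linalg.inv(T@C[n]["tool_from_camera"])
def proj(n,P,M=None):
    M=w2c(n) if M is None else M
    P=np.atleast_2d(P).astype(float)
    return cv2.projectPoints(P,cv2.Rodrigues(M[:3,:3])[0],M[:3,3],K(n),C[n]["dist_coeffs"])[0].reshape(-1,2)
def tri(obs):  # list of (name,px,M)
    f=lambda X: np.concatenate([proj(n,X,M)[0]-p for n,p,M in obs])
    s=least_squares(f,[.5,0,.05]); return s.x, np.abs(s.fun).max()
def onz(n,px,z,M=None):
    M=w2c(n) if M is None else M
    u=cv2.undistortPoints(np.array([[px]],float),K(n),C[n]["dist_coeffs"])[0,0]
    d=M[:3,:3].T@np.array([u[0],u[1],1]); o=-M[:3,:3].T@M[:3,3]
    return o+d*(z-o[2])/d[2]
E
python3 - <<'E'
from h import *
import json
things=["jig","jig_corner","rack","rib_far","lamp_bar","gold_plate_center","silver_plate_center","chip_center","bin","weight_center","gauge_center","driver"]
optics.grab_frame("top"); optics.grab_frame("scene")
for t in things:
    o=[];m=""
    for n in ["top","scene"]:
        d=optics.place_of(n,t)
        if d: o.append((n,np.array(d[0]["centre"]),None)); m+=f" {n} {np.round(d[0]['centre'],1)} {d[0]['conf']:.2f} ({len(d)})"
    if len(o)==2: x,e=tri(o); m+=f"  {np.round(x,4)} err {e:.1f}"
    print(t,m)
print(r.get_state()["time"])
E
```

```text
jig  top [301.1 271.8] 0.58 (1) scene [329.7 255.8] 0.78 (1)  [0.5234 0.1099 0.0015] err 1.9
jig_corner  top [264.6 238.7] 0.65 (1) scene [380.5 259.2] 0.87 (1)  [0.5969 0.1915 0.0359] err 0.6
rack  top [435.9 257.4] 0.84 (1) scene [184.  325.4] 0.71 (1)  [ 0.5558 -0.2162  0.0136] err 0.2
rib_far  scene [187.2 330.8] 0.95 (1)
lamp_bar  top [336.  166.8] 0.69 (2) scene [150.6 257.1] 0.94 (2)  [ 0.6375 -0.1242  0.2934] err 86.7
gold_plate_center  top [437.6 225.5] 0.56 (1) scene [190.  329.4] 0.92 (1)  [ 0.6182 -0.2069  0.0981] err 2.9
silver_plate_center  top [445.7 286.6] 0.70 (1) scene [164.2 279.1] 0.95 (2)  [ 0.4851 -0.2199  0.0825] err 0.0
chip_center  top [296.5 280.6] 0.49 (1) scene [325.5 239.8] 0.51 (1)  [0.4996 0.1155 0.0268] err 0.1
bin  top [171.5 306.3] 0.65 (1) scene [430.9 182.3] 0.66 (1)  [ 0.4376  0.4174 -0.005 ] err 0.6
weight_center  top [344.9 340.2] 0.87 (1) scene [249.  211.2] 0.91 (1)  [0.3616 0.0005 0.0283] err 1.0
gauge_center  top [333.5 166.4] 0.96 (1) scene [377.4 263.3] 0.72 (2)  [0.7218 0.0682 0.2709] err 15.3
driver  top [187.5 190. ] 0.72 (1) scene [488.4 277.9] 0.60 (3)  [0.7169 0.3811 0.0079] err 0.6
1.45
```

```bash
python3 - <<'E'
import cv2,numpy as np
t=cv2.imread("pics/a_top.png");s=cv2.imread("pics/a_scene.png")
def crop(i,x,y,w,h,f,o): 
    c=cv2.resize(i[y:y+h,x:x+w],None,fx=f,fy=f,interpolation=cv2.INTER_CUBIC); c=np.clip(c*1.8,0,255).astype(np.uint8)
    for k in range(0,w,20): cv2.line(c,(k*f,0),(k*f,6),(0,0,255),1); cv2.putText(c,str(x+k),(k*f,18),0,.4,(0,0,255))
    for k in range(0,h,20): cv2.putText(c,str(y+k),(0,k*f+4),0,.4,(0,0,255))
    cv2.imwrite(o,c)
crop(t,250,210,110,120,5,"pics/c1.png"); crop(s,255,185,140,130,5,"pics/c2.png")
crop(t,390,160,130,180,3,"pics/c3.png"); crop(s,75,180,190,240,3-1,"pics/c4.png")
E
```

```text
(no output)
```

View pics/c1.png

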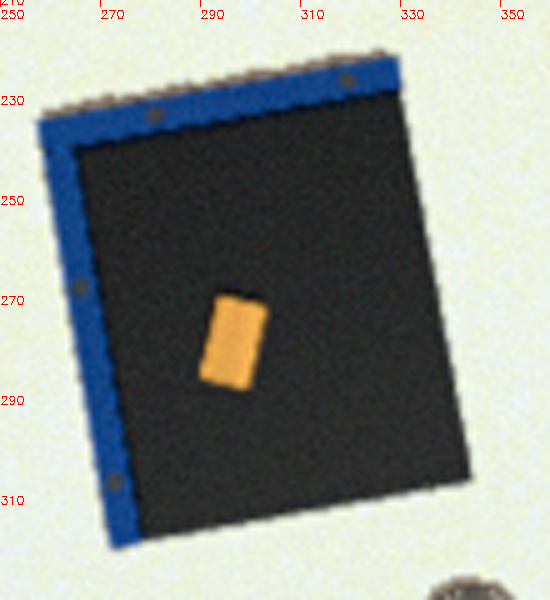

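View pics/c2.png

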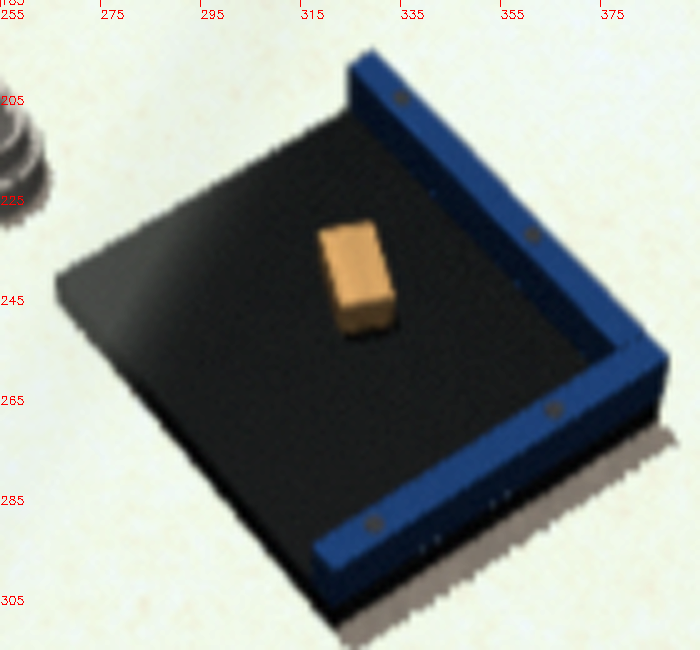

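View pics/c3.png

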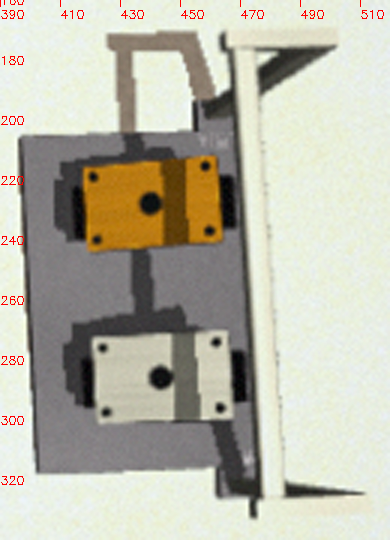

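View pics/c4.png

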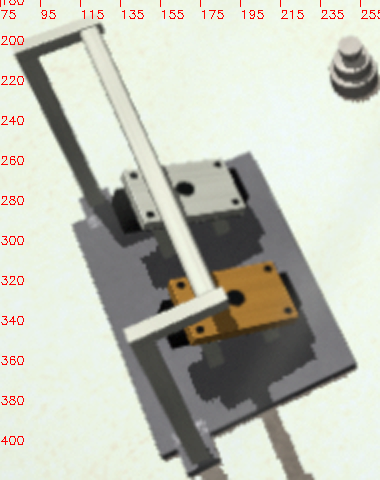

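```bash
cat > fit.py <<'E'
from h import *
def px(l,f,ox,oy): return [((a+.5)/f-.5+ox,(b+.5)/f-.5+oy) for a,b in l]
# jig
J=lambda p:np.array([p[0]*np.cos(p[2])]) 
Pt=np.array([(100,85,50),(100,-85,50),(85,-85,50),(-100,85,50),(-100,70,50),(-100,-85,20),(85,70,50)])/1e3
pt=px([(40,121),(398,57),(402,92),(113,548),(142,540),(470,481),(78,147)],5,250,210)
Ps=np.array([(100,85,50),(100,-85,50),(85,-85,50),(-100,85,50),(-100,70,50),(-100,-85,20),(100,-85,0)])/1e3
ps=px([(667,355),(338,573),(315,547),(373,50),(349,68),(57,278),(338,628)],5,255,185)
def W(p,P): return P@R.from_euler('z',p[2]).as_matrix().T+[p[0],p[1],0]
f=lambda p:np.concatenate([(proj("top",W(p,Pt))-pt).ravel(),(proj("scene",W(p,Ps))-ps).ravel()])
s=least_squares(f,[.52,.11,.1],loss='soft_l1'); print("jig",s.x.round(4)); print(f(s.x).reshape(-1,2).round(1).tolist())
jig=s.x
# plates
Pl=np.array([(-50,32,6),(50,32,6),(50,-32,6),(-50,-32,6)])/1e3
obs={"gold":([(83,168),(215,157),(222,240),(90,251)],[(297,318),(188,345),(168,278),(277,261)]),
"silver":([(92,338),(228,330),(235,416),(98,423)],[(247,215),(150,229),(123,178),(225,160)])}
for k,(a,b) in obs.items():
    a=px(a,3,390,160);b=px(b,2,75,180)
    def pose(p): return R.from_euler('z',p[3])*R.from_euler('y',-np.radians(25))
    g=lambda p:np.concatenate([(proj(n,Pl@pose(p).as_matrix().T+p[:3])-q).ravel() for n,q in(("top",a),("scene",b))])
    s=least_squares(g,[.55,-.2,.09,-1.6],loss='soft_l1'); print(k,s.x.round(4),np.abs(g(s.x)).max().round(1)); print(g(s.x).reshape(-1,2).round(1).tolist())
E
python3 fit.py
```

```text
jig [0.5235 0.1049 0.186 ]
[[-0.8, -0.1], [0.1, -0.4], [0.5, -1.1], [-0.4, 0.6], [0.3, 1.1], [1.0, 0.2], [-0.9, -0.1], [1.5, 0.4], [-0.2, 0.1], [-0.2, -0.2], [0.6, -0.2], [-0.1, -0.7], [-0.5, -0.3], [-0.5, 1.6]]
gold [ 0.6159 -0.2101  0.0904 -1.5538] 2.7
[[0.7, -0.3], [1.2, -0.1], [0.2, 1.1], [-0.6, -0.1], [0.6, 0.1], [2.2, -2.7], [0.3, 0.7], [-2.2, 0.4]]
silver [ 0.4885 -0.2152  0.0835 -1.5192] 1.7
[[-0.1, -0.1], [-0.7, -0.5], [-0.9, 0.1], [-0.3, -0.1], [0.1, -1.3], [-1.7, 0.2], [0.1, -0.4], [-1.3, 1.7]]
```

```bash
cat >> h.py <<'E'
def down(phi): # tool y at world angle phi, pointing down
    y=np.array([np.cos(phi),np.sin(phi),0]); z=np.array([0,0,-1.]); x=np.cross(y,z); return np.c_[x,y,z]
def plan(pos,Rt=None,pre=None):
    st=r.get_state(); R0=np.array(st["tcp_rot"]); p=np.array(st["tcp_pos"])
    Rt=R0 if Rt is None else Rt
    rv=R.from_matrix(R0.T@Rt).as_rotvec()
    print("t",round(st["time"],2),"pos",p.round(4),"F",np.round(st["contact_force"],1),"w",round(st["width"],3))
    print(" rot(tool)",rv.round(4)," slide after rot",(Rt.T@(np.array(pos)-p)).round(4)," slide before rot",(R0.T@(np.array(pos)-p)).round(4))
E
python3 - <<'E'
from h import *
plan([.4996,.1155,.19],down(1.36))
E
```

```text
t 1.45 pos [0.2331 0.6067 0.1908] F [ 0.3  0.4 -0.4] w 0.997
 rot(tool) [-0.      0.     -0.1561]  slide after rot [-0.3634 -0.4246  0.0008]  slide before rot [-0.4249 -0.363   0.0008]
```

```bash
python3 -m creep '[{"slide":[0,0,0],"rot":[0,0,-0.15],"gripper":0.45},{"slide":[-0.02,-0.023,0],"rot":[0,0,-0.006],"gripper":0.45},{"slide":[-0.028,-0.033,0],"rot":[0,0,0],"gripper":0.45},{"slide":[-0.028,-0.033,0],"rot":[0,0,0],"gripper":0.45},{"slide":[-0.028,-0.033,0],"rot":[0,0,0],"gripper":0.45},{"slide":[-0.028,-0.033,0],"rot":[0,0,0],"gripper":0.45},{"slide":[-0.028,-0.033,0],"rot":[0,0,0],"gripper":0.45},{"slide":[-0.028,-0.033,0],"rot":[0,0,0],"gripper":0.45},{"slide":[-0.028,-0.033,0],"rot":[0,0,0],"gripper":0.45},{"slide":[-0.028,-0.033,0],"rot":[0,0,0],"gripper":0.45},{"slide":[-0.028,-0.033,0],"rot":[0,0,0],"gripper":0.45},{"slide":[-0.028,-0.033,0],"rot":[0,0,0],"gripper":0.45},{"slide":[-0.028,-0.033,0],"rot":[0,0,0],"gripper":0.45},{"slide":[-0.02,-0.022,0],"rot":[0,0,0],"gripper":0.45},{"slide":[-0.015,-0.017,0],"rot":[0,0,0],"gripper":0.45},{"slide":[0,0,0],"rot":[0,0,0],"gripper":0.45}]' 10
python3 - <<'E'
from h import *
st=r.get_state()
im=optics.grab_frame("wrist"); cv2.imwrite("pics/b_wrist.png",im[:,:,::-1])
M=w2c("wrist",st)
d=optics.place_of("wrist","chip_center"); print([(x["centre"],x["conf"]) for x in d])
if d: print(onz("wrist",d[0]["centre"],.031,M))
d=optics.place_of("wrist","jig_corner"); print([(x["centre"],x["conf"]) for x in d])
if d: print(onz("wrist",d[0]["centre"],.02,M))
from fit import jig,W
print("fit corner",W(jig,np.array([[.085,.07,.02]])), "proj", proj("wrist",W(jig,np.array([[.085,.07,.02]])),M))
plan([.4996,.1155,.025],down(1.36))
E
```

```text
time: 3.05
tcp_pos: [0.5005, 0.1117, 0.1911]
tcp_rot: [[-0.977, 0.215, 0.001], [0.215, 0.977, -0.001], [-0.001, -0.001, -1.0]]
contact_force: [0.1, 0.1, 0.2]
width: 0.553
[([325.2, 224.5], 0.9)]
[0.50427873 0.11614078 0.031     ]
[([403.6, 280.1], 0.91)]
[0.59190864 0.19142039 0.02      ]
jig [0.5235 0.1049 0.186 ]
[[-0.8, -0.1], [0.1, -0.4], [0.5, -1.1], [-0.4, 0.6], [0.3, 1.1], [1.0, 0.2], [-0.9, -0.1], [1.5, 0.4], [-0.2, 0.1], [-0.2, -0.2], [0.6, -0.2], [-0.1, -0.7], [-0.5, -0.3], [-0.5, 1.6]]
gold [ 0.6159 -0.2101  0.0904 -1.5538] 2.7
[[0.7, -0.3], [1.2, -0.1], [0.2, 1.1], [-0.6, -0.1], [0.6, 0.1], [2.2, -2.7], [0.3, 0.7], [-2.2, 0.4]]
silver [ 0.4885 -0.2152  0.0835 -1.5192] 1.7
[[-0.1, -0.1], [-0.7, -0.5], [-0.9, 0.1], [-0.3, -0.1], [0.1, -1.3], [-1.7, 0.2], [0.1, -0.4], [-1.3, 1.7]]
fit corner [[0.5941321  0.18943871 0.02      ]] proj [[402.19906403 282.15153868]]
t 3.2 pos [0.4985 0.1161 0.1908] F [-1.1  0.9 -0.2] w 0.553
 rot(tool) [ 0.0005 -0.0005  0.001 ]  slide after rot [-0.0012 -0.0004  0.1658]  slide before rot [-0.0013 -0.0005  0.1658]
```

View pics/b_wrist.png

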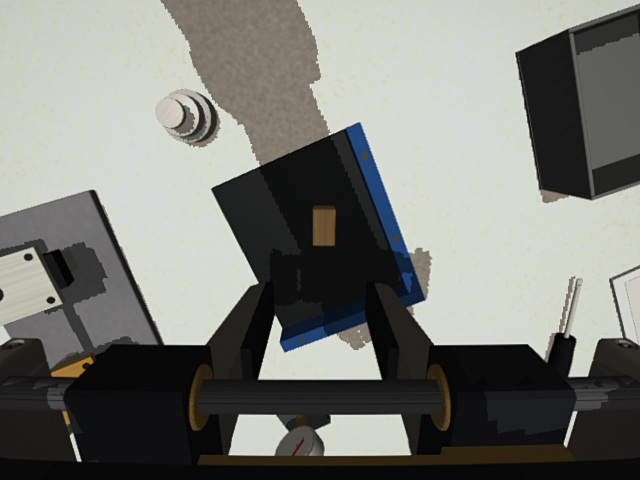

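The wrist view shows the chip at (324,226) between the jaws and aligned with them, and the fence clear of the left finger. I'll descend and grasp.

```bash
python3 -m creep '[{"slide":[-0.003,0,0.03],"rot":[0,0,0],"gripper":0.45},{"slide":[0,0,0.04],"rot":[0,0,0],"gripper":0.45},{"slide":[0,0,0.04],"rot":[0,0,0],"gripper":0.45},{"slide":[0,0,0.03],"rot":[0,0,0],"gripper":0.45},{"slide":[0,0,0.015],"rot":[0,0,0],"gripper":0.45},{"slide":[0,0,0.009],"rot":[0,0,0],"gripper":0.45},{"slide":[0,0,0],"rot":[0,0,0],"gripper":0.9},{"slide":[0,0,0],"rot":[0,0,0],"gripper":0.9},{"slide":[0,0,0],"rot":[0,0,0],"gripper":0.9},{"slide":[0,0,0],"rot":[0,0,0],"gripper":0.9},{"slide":[0,0,0],"rot":[0,0,0],"gripper":0.9}]' 10
```

```text
time: 4.3
tcp_pos: [0.5024, 0.1147, 0.0275]
tcp_rot: [[-0.978, 0.209, 0.001], [0.209, 0.978, 0.001], [-0.001, 0.001, -1.0]]
contact_force: [0.6, -0.3, 0.5]
width: 0.137
```

```bash
python3 - <<'E'
from h import *
im=optics.grab_frame("wrist"); cv2.imwrite("pics/c_wrist.png",im[:,:,::-1])
print(r.get_state()["width"],r.get_state()["tcp_pos"])
E
```

```text
0.10771985588800706 [0.50226633 0.11459059 0.02733539]
```

View pics/c_wrist.png

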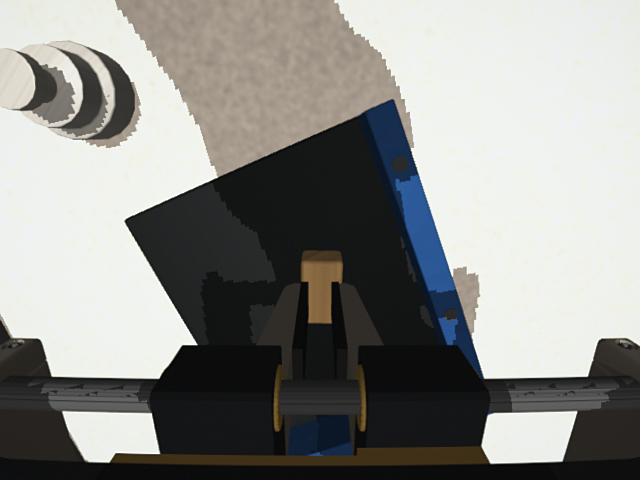

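```bash
python3 - <<'E'
from h import *
st=r.get_state(); M=w2c("wrist",st)
for p in [(302,263),(343,263),(303,323),(341,323)]: print(p,onz("wrist",p,.042,M).round(4))
p=np.array(st["tcp_pos"]);Rr=np.array(st["tcp_rot"])
for q in [(0,0,0),(-.01,0,0),(.01,0,0),(0.01,.006,0),(.01,.006,-.03)]: print(q,proj("wrist",p+Rr@q,M).round(0))
E
```

```text
(302, 263) [0.4837 0.1074 0.042 ]
(343, 263) [0.4885 0.1301 0.042 ]
(303, 323) [0.5211 0.0994 0.042 ]
(341, 323) [0.5259 0.1217 0.042 ]
(0, 0, 0) [[321. 280.]]
(-0.01, 0, 0) [[321. 295.]]
(0.01, 0, 0) [[321. 265.]]
(0.01, 0.006, 0) [[331. 265.]]
(0.01, 0.006, -0.03) [[333. 285.]]
```

```bash
python3 -m creep '[{"slide":[0,0,0],"rot":[0,0,0],"gripper":0.9},{"slide":[0,0,0],"rot":[0,0,0],"gripper":0.9}]' 10; python3 - <<'E'
from h import *
im=optics.grab_frame("wrist"); cv2.imwrite("pics/d_wrist.png",im[200:420,200:440,::-1].repeat(2,0).repeat(2,1))
im=optics.grab_frame("scene"); cv2.imwrite("pics/d_scene.png",im[140:300,240:420,::-1].repeat(4,0).repeat(4,1))
print(r.get_state()["width"],r.get_state()["tcp_pos"])
E
```

```text
time: 4.55
tcp_pos: [0.502, 0.1144, 0.0269]
tcp_rot: [[-0.978, 0.209, 0.0], [0.209, 0.978, 0.0], [-0.0, 0.0, -1.0]]
contact_force: [0.2, 0.1, -0.7]
width: 0.101
0.1005277017655255 [0.50193878 0.11445461 0.02680837]
```

View pics/d_wrist.png

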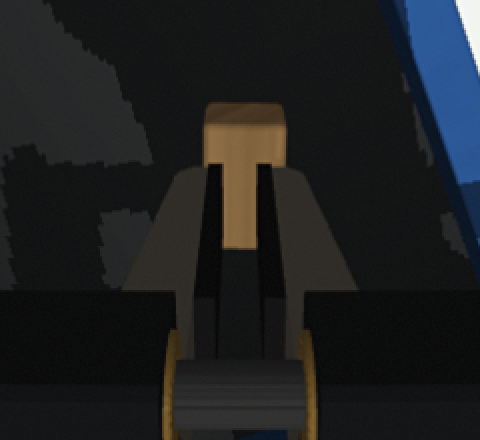

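View pics/d_scene.png

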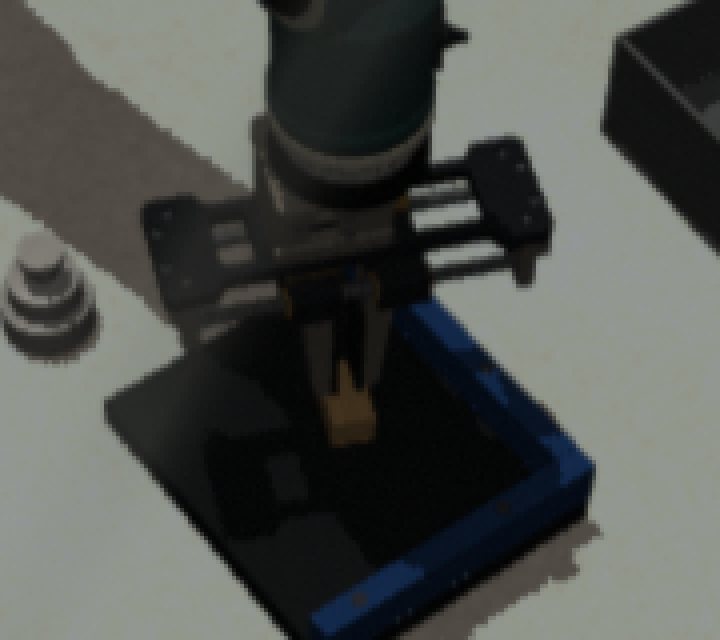

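```bash
python3 - <<'E'
from h import *
st=r.get_state();p=np.array(st["tcp_pos"]);Rr=np.array(st["tcp_rot"])
for dz in [0,.01,.02,.03]:
    a=proj("scene",p+Rr@np.array([-.01,0,-dz])); print(dz,a.round(1),((a-[240,140])*4).round(0))
E
```

```text
0 [[326.6 244.6]] [[347. 418.]]
0.01 [[326.7 241.8]] [[347. 407.]]
0.02 [[326.8 239. ]] [[347. 396.]]
0.03 [[326.9 236.2]] [[348. 385.]]
```

Both the wrist and the scene view put the visible finger tips about 25 mm behind the reported TCP, above the chip, and the fingers closed to the commanded 0.9 with nothing between them. I'll open and feel my way down gently.

```bash
python3 -m creep '[{"slide":[0,0,0],"rot":[0,0,0],"gripper":0.45},{"slide":[0,0,0],"rot":[0,0,0],"gripper":0.45},{"slide":[0,0,0],"rot":[0,0,0],"gripper":0.45},{"slide":[0,0,0],"rot":[0,0,0],"gripper":0.45},{"slide":[0,0,0],"rot":[0,0,0],"gripper":0.45},{"slide":[0,0,0.003],"rot":[0,0,0],"gripper":0.45},{"slide":[0,0,0.002],"rot":[0,0,0],"gripper":0.45},{"slide":[0,0,0.002],"rot":[0,0,0],"gripper":0.45},{"slide":[0,0,0],"rot":[0,0,0],"gripper":0.45}]' 10;  python3 - <<'E'
from h import *
im=optics.grab_frame("wrist"); cv2.imwrite("pics/e_wrist.png",im[200:420,200:440,::-1].repeat(2,0).repeat(2,1))
print(r.get_state()["tcp_pos"],r.get_state()["contact_force"])
E
```

```text
time: 5.55
tcp_pos: [0.5016, 0.1144, 0.0194]
tcp_rot: [[-0.978, 0.209, -0.001], [0.209, 0.978, -0.0], [0.001, -0.0, -1.0]]
contact_force: [-0.3, 0.3, -0.4]
width: 0.552
[0.50174311 0.11439596 0.01954171] [ 0.10654477  0.34277377 -0.02663424]
```

View pics/e_wrist.png

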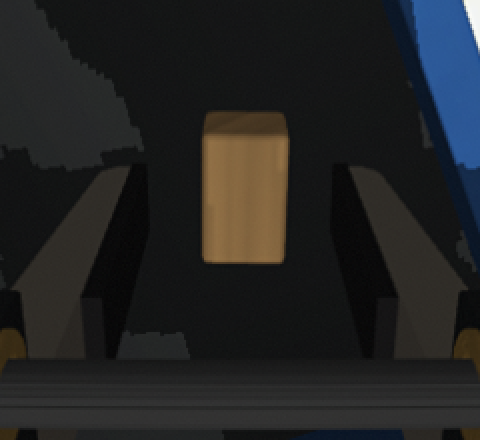

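```bash
python3 -m creep '[{"slide":[-0.001,0,0.004],"rot":[0,0,0],"gripper":0.45},{"slide":[-0.001,0,0.004],"rot":[0,0,0],"gripper":0.45},{"slide":[-0.001,0,0.003],"rot":[0,0,0],"gripper":0.45},{"slide":[0,0,0],"rot":[0,0,0],"gripper":0.45}]' 10;  python3 - <<'E'
from h import *
im=optics.grab_frame("wrist"); cv2.imwrite("pics/f_wrist.png",im[200:420,200:440,::-1].repeat(2,0).repeat(2,1))
im=optics.grab_frame("scene"); cv2.imwrite("pics/f_scene.png",im[140:300,240:420,::-1].repeat(4,0).repeat(4,1))
print(r.get_state()["tcp_pos"],r.get_state()["contact_force"])
E
```

```text
time: 6.0
tcp_pos: [0.5046, 0.1136, 0.0082]
tcp_rot: [[-0.978, 0.209, -0.001], [0.209, 0.978, -0.0], [0.001, -0.001, -1.0]]
contact_force: [0.5, 0.6, 0.8]
width: 0.547
[0.50481575 0.11377799 0.00862219] [ 0.48382518 -0.49301141  0.39093647]
```

View pics/f_scene.png

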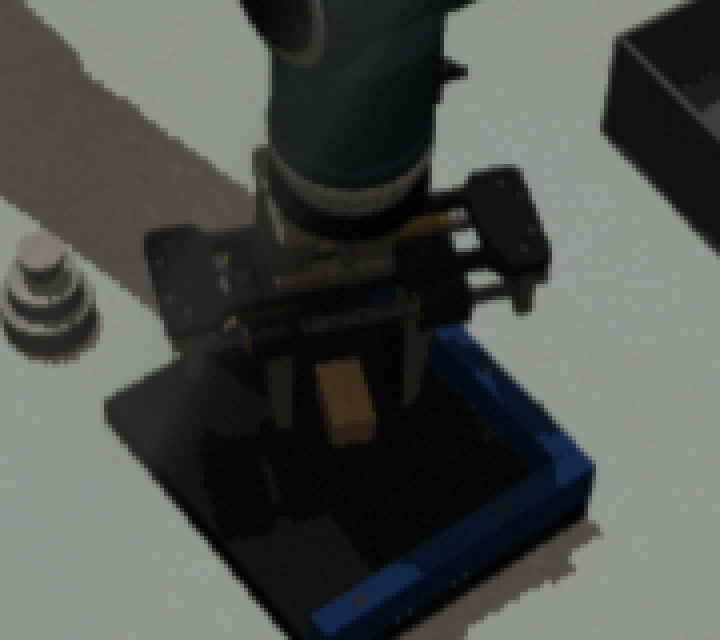

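View pics/f_wrist.png

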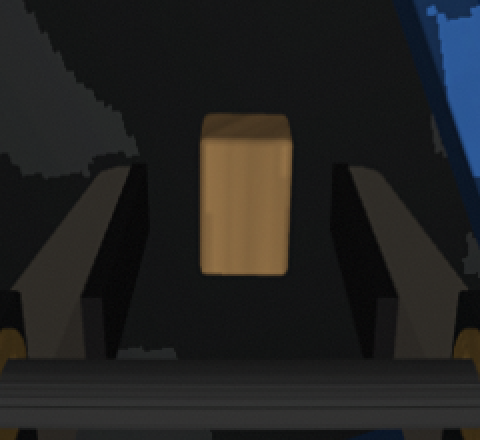

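```bash
python3 -m creep '[{"slide":[0,0,0.003],"rot":[0,0,0],"gripper":0.45},{"slide":[0,0,0.003],"rot":[0,0,0],"gripper":0.45},{"slide":[0,0,0.002],"rot":[0,0,0],"gripper":0.45},{"slide":[0,0,0],"rot":[0,0,0],"gripper":0.45},{"slide":[0,0,0],"rot":[0,0,0],"gripper":0.9},{"slide":[0,0,0],"rot":[0,0,0],"gripper":0.9},{"slide":[0,0,0],"rot":[0,0,0],"gripper":0.9},{"slide":[0,0,0],"rot":[0,0,0],"gripper":0.9},{"slide":[0,0,0],"rot":[0,0,0],"gripper":0.9}]' 10;  python3 - <<'E'
from h import *
im=optics.grab_frame("wrist"); cv2.imwrite("pics/g_wrist.png",im[200:420,200:440,::-1].repeat(2,0).repeat(2,1))
print(r.get_state()["tcp_pos"],r.get_state()["contact_force"])
E
```

```text
time: 7.0
tcp_pos: [0.505, 0.1139, 0.0009]
tcp_rot: [[-0.978, 0.209, 0.0], [0.209, 0.978, 0.0], [-0.0, 0.0, -1.0]]
contact_force: [-0.2, -0.2, 0.5]
width: 0.261
[0.50499876 0.11390148 0.00091301] [-0.32489847  0.48549979  0.76609084]
```

View pics/g_wrist.png

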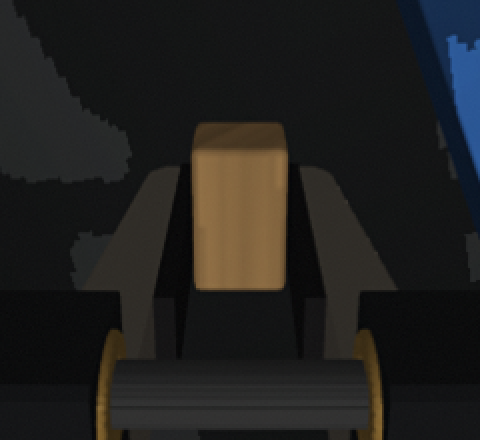

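```bash
python3 -m creep '[{"slide":[0,0,-0.02],"rot":[0,0,0],"gripper":0.9},{"slide":[0,0,-0.04],"rot":[0,0,0],"gripper":0.9},{"slide":[0,0,-0.04],"rot":[0,0,0],"gripper":0.9},{"slide":[0.005,0.012,-0.03],"rot":[0,0,0],"gripper":0.9},{"slide":[0.014,0.03,0],"rot":[0,0,0],"gripper":0.9},{"slide":[0.014,0.031,0],"rot":[0,0,0],"gripper":0.9},{"slide":[0.014,0.031,0],"rot":[0,0,0],"gripper":0.9},{"slide":[0.014,0.031,0],"rot":[0,0,0],"gripper":0.9},{"slide":[0.014,0.031,0],"rot":[0,0,0],"gripper":0.9},{"slide":[0.014,0.031,0],"rot":[0,0,0],"gripper":0.9},{"slide":[0.014,0.031,0],"rot":[0,0,0],"gripper":0.9},{"slide":[0.014,0.031,0],"rot":[0,0,0],"gripper":0.9},{"slide":[0.012,0.024,0],"rot":[0,0,0],"gripper":0.9},{"slide":[0,0,0],"rot":[0,0,0],"gripper":0.9}]'
python3 - <<'E'
from h import *
optics.grab_frame("wrist");im=optics.grab_frame("top"); cv2.imwrite("pics/h_top.png",im[200:420,40:260,::-1].repeat(2,0).repeat(2,1))
st=r.get_state(); im=optics.grab_frame("wrist"); cv2.imwrite("pics/h_wrist.png",im[:,:,::-1])
M=w2c("wrist",st)
print(st["width"],st["tcp_pos"])
E
```

```text
time: 8.45
tcp_pos: [0.4353, 0.4221, 0.1305]
tcp_rot: [[-0.979, 0.203, -0.001], [0.203, 0.979, 0.002], [0.001, 0.002, -1.0]]
contact_force: [0.1, -0.3, -0.3]
width: 0.256
0.2581201001408504 [0.43759077 0.41734988 0.13035702]
```

View pics/h_wrist.png

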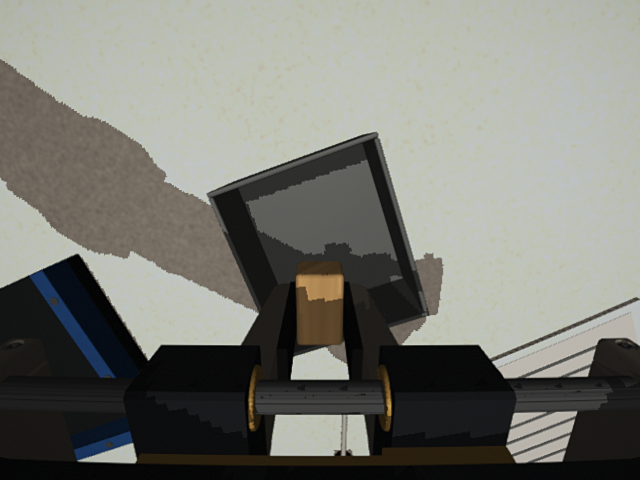

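View pics/h_top.png

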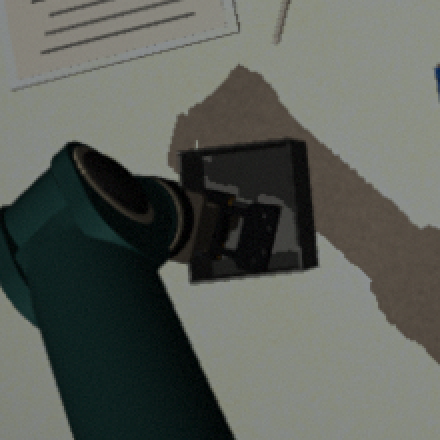

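```bash
python3 - <<'E'
from h import *
st=r.get_state(); M=w2c("wrist",st)
c=[onz("wrist",p,.08,M) for p in [(208,195),(376,134),(427,315)]]
print(np.round(c,4), (c[0]+c[2])/2)
plan([.44,.4174,.03])
E
```

```text
[[0.3763 0.3454 0.08  ]
 [0.3602 0.4721 0.08  ]
 [0.5071 0.4899 0.08  ]] [0.44169655 0.41767734 0.08      ]
t 8.6 pos [0.4382 0.4164 0.1305] F [ 0.4 -0.1  0.5] w 0.26
 rot(tool) [0. 0. 0.]  slide after rot [-0.0015  0.0015  0.1005]  slide before rot [-0.0015  0.0015  0.1005]
```

The bin's rim corners give 128 x 148 mm sides and a centre at (0.442, 0.418), so the gripper is centred over it. I'll lower and release.

```bash
python3 -m creep '[{"slide":[-0.003,0,0.03],"rot":[0,0,0],"gripper":0.9},{"slide":[0,0,0.04],"rot":[0,0,0],"gripper":0.9},{"slide":[0,0,0.025],"rot":[0,0,0],"gripper":0.9},{"slide":[0,0,0],"rot":[0,0,0],"gripper":0.5},{"slide":[0,0,0],"rot":[0,0,0],"gripper":0.5},{"slide":[0,0,0],"rot":[0,0,0],"gripper":0.5},{"slide":[0,0,-0.03],"rot":[0,0,0],"gripper":0.5},{"slide":[0,0,-0.04],"rot":[0,0,0],"gripper":0.5},{"slide":[0,0,-0.04],"rot":[0,0,0],"gripper":0.3},{"slide":[0,0,-0.03],"rot":[0,0,0],"gripper":0}]'
python3 - <<'E'
from h import *
st=r.get_state(); im=optics.grab_frame("wrist"); cv2.imwrite("pics/i_wrist.png",im[:,:,::-1])
print(optics.spot_in("wrist","chip_center")[:1])
E
```

```text
time: 9.6
tcp_pos: [0.4422, 0.4178, 0.1807]
tcp_rot: [[-0.978, 0.21, 0.004], [0.21, 0.978, 0.004], [-0.003, 0.005, -1.0]]
contact_force: [-0.2, 1.0, -0.1]
width: 0.652
[{'centre': [308.1, 222.3], 'conf': 0.8}]
```

View pics/i_wrist.png

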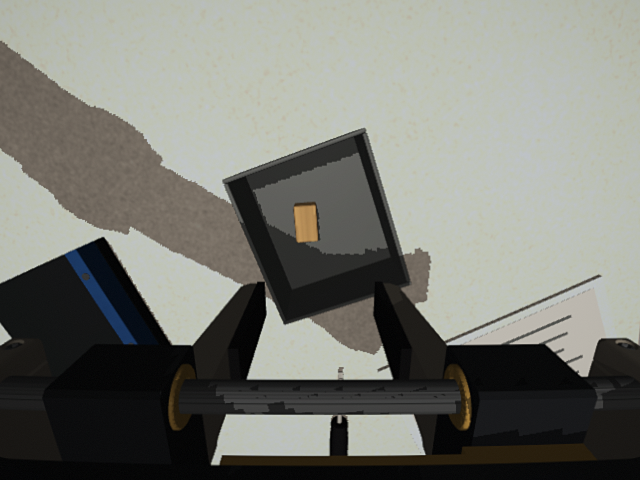

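Chip lies in the bin at (306,222). Next I'll probe the granite with the finger tips to find where they really are, then go on to the rack.

```bash
python3 - <<'E'
from h import *
print(np.round(r.get_state()["qpos"],3))
plan([.50,.075,.06],down(1.36))
E
```

```text
[-0.909  0.4    0.126  1.73  -0.059  1.003  0.598]
t 9.7 pos [0.4439 0.4195 0.1831] F [-0.1 -0.1 -0.4] w 0.739
 rot(tool) [ 0.0108  0.0063 -0.0005]  slide after rot [-0.127  -0.3252  0.1231]  slide before rot [-0.1263 -0.3264  0.1204]
```

```bash
python3 -m creep '[{"slide":[-0.006,-0.015,0],"rot":[0.005,0.003,0],"gripper":0.5},{"slide":[-0.013,-0.035,0],"rot":[0.005,0.003,0],"gripper":0.5},{"slide":[-0.013,-0.035,0],"rot":[0,0,0],"gripper":0.5},{"slide":[-0.013,-0.035,0],"rot":[0,0,0],"gripper":0.5},{"slide":[-0.013,-0.035,0],"rot":[0,0,0],"gripper":0.5},{"slide":[-0.013,-0.035,0],"rot":[0,0,0],"gripper":0.5},{"slide":[-0.013,-0.035,0],"rot":[0,0,0],"gripper":0.5},{"slide":[-0.013,-0.035,0.02],"rot":[0,0,0],"gripper":0.5},{"slide":[-0.013,-0.035,0.03],"rot":[0,0,0],"gripper":0.5},{"slide":[-0.011,-0.025,0.04],"rot":[0,0,0],"gripper":0.5},{"slide":[-0.004,-0.005,0.045],"rot":[0,0,0],"gripper":0.5},{"slide":[0,0,0.035],"rot":[0,0,0],"gripper":0.5},{"slide":[0,0,0.01],"rot":[0,0,0],"gripper":0.5},{"slide":[0,0,0],"rot":[0,0,0],"gripper":0.5}]'
python3 - <<'E'
from h import *
plan([.50,.075,-.003],down(1.36)); print(r.get_state()["contact_force"])
E
```

```text
time: 11.1
tcp_pos: [0.4915, 0.0694, -0.0023]
tcp_rot: [[-0.977, 0.211, -0.013], [0.211, 0.977, -0.01], [0.01, -0.012, -1.0]]
contact_force: [0.4, -0.0, -0.3]
width: 0.501
t 11.1 pos [ 0.4915  0.0694 -0.0023] F [ 0.4 -0.  -0.3] w 0.501
 rot(tool) [-0.0123 -0.0102 -0.0018]  slide after rot [-0.0071  0.0073  0.0007]  slide before rot [-0.0071  0.0073  0.0006]
[ 0.35292601 -0.04913962 -0.27193467]
```

```bash
python3 -m creep '[{"slide":[0,0,0],"rot":[-0.011,-0.008,0],"gripper":0.5},{"slide":[0,0,0.0015],"rot":[0,0,0],"gripper":0.5},{"slide":[0,0,0],"rot":[0,0,0],"gripper":0.5}]'; python3 -m creep '[{"slide":[0,0,0.0015],"rot":[0,0,0],"gripper":0.5},{"slide":[0,0,0],"rot":[0,0,0],"gripper":0.5}]';python3 -m creep '[{"slide":[0,0,0.0015],"rot":[0,0,0],"gripper":0.5},{"slide":[0,0,0],"rot":[0,0,0],"gripper":0.5}]'
```

```text
time: 11.4
tcp_pos: [0.4934, 0.0712, -0.0033]
tcp_rot: [[-0.978, 0.209, 0.002], [0.209, 0.978, 0.001], [-0.002, 0.001, -1.0]]
contact_force: [0.4, -0.0, -0.4]
width: 0.503
time: 11.6
tcp_pos: [0.4936, 0.0713, -0.0034]
tcp_rot: [[-0.978, 0.209, 0.002], [0.209, 0.978, 0.001], [-0.001, 0.001, -1.0]]
contact_force: [-5.3, -2.2, 17.8]
width: 0.499
time: 11.8
tcp_pos: [0.4936, 0.0713, -0.0035]
tcp_rot: [[-0.978, 0.209, 0.001], [0.209, 0.978, 0.001], [-0.001, 0.002, -1.0]]
contact_force: [-8.8, -3.2, 33.7]
width: 0.498
```

Contact came at TCP z = -0.0034 on a surface at 0.020, so the real finger tips are 23.4 mm behind the reported TCP. I'll back off, turn and measure the rack.

```bash
cat >> h.py <<'E'
D=.0234
def Rgrasp(yaw,tilt=np.radians(25)):
    c=np.cos(tilt);s=np.sin(tilt); rx=np.array([np.cos(yaw),np.sin(yaw),0]); up=np.array([0,0,1.])
    px_=rx*c+up*s; n=-rx*s+up*c
    x=-px_; z=-n; return np.c_[x,np.cross(z,x),z]
E
python3 -m creep '[{"slide":[0,0,-0.02],"rot":[0,0,0],"gripper":0.3},{"slide":[0,0,-0.04],"rot":[0,0,0.1],"gripper":0},{"slide":[0,0,-0.045],"rot":[0,0,0.14],"gripper":0},{"slide":[0,0,-0.045],"rot":[0,0,0.14],"gripper":0},{"slide":[0,0,-0.045],"rot":[0,0,0.14],"gripper":0},{"slide":[0,0,-0.03],"rot":[0,0,0.14],"gripper":0},{"slide":[0,0,0],"rot":[0,0,0.14],"gripper":0},{"slide":[0,0,0],"rot":[0,0,0.14],"gripper":0},{"slide":[0,0,0],"rot":[0,0,0.14],"gripper":0},{"slide":[0,0,0],"rot":[0,0,0.14],"gripper":0},{"slide":[0,0,0],"rot":[0,0,0.14],"gripper":0}]'
python3 - <<'E'
from h import *
print(np.round(r.get_state()["qpos"],2))
Rt=Rgrasp(-1.53); print(Rt.round(3))
c=np.array([.616,-.21,.0904]); g=c+(.004+D)*Rt[:,2]; print("grasp tcp",g)
plan(g-.12*Rt[:,2],Rt)
E
```

```text
time: 12.9
tcp_pos: [0.493, 0.0715, 0.2187]
tcp_rot: [[0.005, 1.0, 0.002], [1.0, -0.005, 0.001], [0.001, 0.002, -1.0]]
contact_force: [0.5, 0.8, 0.1]
width: 0.999
[-0.68  0.18  0.53  1.97 -0.11  1.02 -0.1 ]
[[-0.037  0.999  0.017]
 [ 0.906  0.041 -0.422]
 [-0.423  0.    -0.906]]
grasp tcp [ 0.61647228 -0.22157011  0.06556717]
t 12.9 pos [0.493  0.0715 0.2187] F [0.5 0.8 0.1] w 0.999
 rot(tool) [-0.0078 -0.437  -0.0459]  slide after rot [-0.2052  0.1115  0.1446]  slide before rot [-0.2417  0.1226  0.0445]
```

```bash
python3 -m creep '[{"slide":[0,0,0],"rot":[0,-0.1,0],"gripper":0},{"slide":[0,0,0],"rot":[-0.002,-0.12,-0.015],"gripper":0},{"slide":[0,0,0],"rot":[-0.002,-0.12,-0.015],"gripper":0},{"slide":[0,0,0],"rot":[-0.002,-0.097,-0.014],"gripper":0},{"slide":[-0.015,0.008,0.01],"rot":[0,0,0],"gripper":0},{"slide":[-0.028,0.015,0.02],"rot":[0,0,0],"gripper":0},{"slide":[-0.028,0.015,0.02],"rot":[0,0,0],"gripper":0},{"slide":[-0.028,0.015,0.02],"rot":[0,0,0],"gripper":0},{"slide":[-0.028,0.015,0.02],"rot":[0,0,0],"gripper":0},{"slide":[-0.028,0.015,0.02],"rot":[0,0,0],"gripper":0},{"slide":[-0.028,0.015,0.02],"rot":[0,0,0],"gripper":0},{"slide":[-0.022,0.012,0.014],"rot":[0,0,0],"gripper":0},{"slide":[0,0,0],"rot":[0,0,0],"gripper":0},{"slide":[0,0,0],"rot":[0,0,0],"gripper":0}]'
python3 - <<'E'
from h import *
st=r.get_state(); im=optics.grab_frame("wrist"); cv2.imwrite("pics/j_wrist.png",im[:,:,::-1]); np.savez("pics/j.npz",p=st["tcp_pos"],R=st["tcp_rot"])
M=w2c("wrist",st)
for t in ["gold_plate_center","silver_plate_center","rack"]:
    print(t,[(np.round(x["centre"],1),round(x["conf"],2)) for x in optics.place_of("wrist",t)])
Rt=Rgrasp(-1.53);c=np.array([.616,-.21,.0904]); g=c+(.004+D)*Rt[:,2]; plan(g-.12*Rt[:,2],Rt)
print(proj("wrist",c,M)); print(st["tcp_pos"])
E
```

```text
time: 14.3
tcp_pos: [0.6133, -0.1705, 0.174]
tcp_rot: [[-0.041, 0.999, 0.014], [0.905, 0.043, -0.422], [-0.423, -0.005, -0.906]]
contact_force: [-0.5, 0.0, 0.3]
width: 1.0
gold_plate_center [(array([319.3, 239.7]), 0.97)]
silver_plate_center [(array([176.8, 237.8]), 0.72)]
rack []
t 14.5 pos [ 0.6138 -0.1685  0.1743] F [-0.4 -0.1  0.7] w 0.999
 rot(tool) [-0.0012 -0.0008  0.0065]  slide after rot [-0.0022  0.0005  0.001 ]  slide before rot [-0.0023  0.0005  0.001 ]
[[321.0599864  238.99103768]]
[ 0.61325892 -0.17045454  0.17398549]
```

View pics/j_wrist.png

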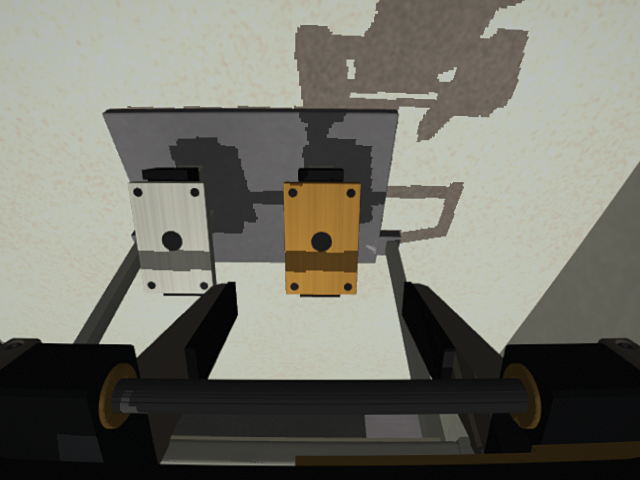

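```bash
python3 - <<'E'
from h import *
d=np.load("pics/j.npz"); st={"tcp_pos":d["p"],"tcp_rot":d["R"]}; T=np.eye(4);T[:3,:3]=d["R"];T[:3,3]=d["p"]; T=T@C["wrist"]["tool_from_camera"]
Pl=np.array([(-50,32,6),(50,32,6),(50,-32,6),(-50,-32,6)])/1e3
for k,q in {"gold":[(360.5,183.5),(358.5,294),(286,294),(284,183.5)],"silver":[(205,182.5),(213,292.5),(144,292.5),(130,182.5)]}.items():
    ok,rv,tv=cv2.solvePnP(Pl,np.array(q,float),K("wrist"),C["wrist"]["dist_coeffs"])
    Rw=T[:3,:3]@cv2.Rodrigues(rv)[0]; p=T[:3,:3]@tv.ravel()+T[:3,3]
    print(k,p.round(4),"yaw",np.arctan2(Rw[1,0],Rw[0,0]).round(3),"slope",np.degrees(np.arcsin(Rw[2,0])).round(1),
      "at z .0904:", onz("wrist",proj("wrist",p,w2c("wrist",st))[0],.0904,w2c("wrist",st)).round(4))
E
```

```text
gold [ 0.6171 -0.2116  0.0892] yaw -1.524 slope 26.1 at z .0904: [ 0.617  -0.2106  0.0904]
silver [ 0.485  -0.2184  0.0864] yaw -1.534 slope 27.7 at z .0904: [ 0.4871 -0.2149  0.0904]
```

```bash
python3 -m creep '[{"slide":[-0.002,0.001,0.02],"rot":[0,0,0.005],"gripper":0},{"slide":[0,0,0.03],"rot":[0,0,0],"gripper":0},{"slide":[0,0,0.03],"rot":[0,0,0],"gripper":0},{"slide":[0,0,0.02],"rot":[0,0,0],"gripper":0},{"slide":[0,0,0.012],"rot":[0,0,0],"gripper":0},{"slide":[0,0,0.009],"rot":[0,0,0],"gripper":0},{"slide":[0,0,0],"rot":[0,0,0],"gripper":0}]' 40
python3 - <<'E'
from h import *
im=optics.grab_frame("wrist"); cv2.imwrite("pics/k_wrist.png",im[:,:,::-1])
Rt=Rgrasp(-1.53);c=np.array([.617,-.2106,.0904]); g=c+(.004+D)*Rt[:,2]; plan(g,Rt)
E
```

```text
time: 15.2
tcp_pos: [0.6163, -0.223, 0.065]
tcp_rot: [[-0.037, 0.999, 0.014], [0.906, 0.039, -0.423], [-0.423, -0.003, -0.906]]
contact_force: [-0.2, 0.2, 0.7]
width: 1.001
t 15.25 pos [ 0.6169 -0.2227  0.0657] F [0.9 0.4 0.2] w 1.004
 rot(tool) [-0.0018  0.     -0.0003]  slide after rot [ 0.0005  0.0006 -0.0001]  slide before rot [ 0.0006  0.0006 -0.0001]
```

View pics/k_wrist.png

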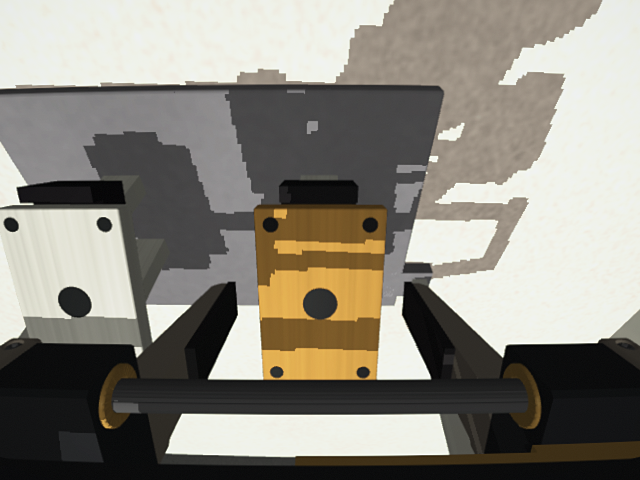

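```bash
python3 -m creep '[{"slide":[0,0,0],"rot":[0,0,0],"gripper":0.6},{"slide":[0,0,0],"rot":[0,0,0],"gripper":0.6},{"slide":[0,0,0],"rot":[0,0,0],"gripper":0.6},{"slide":[0,0,0],"rot":[0,0,0],"gripper":0.6},{"slide":[0,0,0],"rot":[0,0,0],"gripper":0.6},{"slide":[0,0,0],"rot":[0,0,0],"gripper":0.6}]' 40
python3 -m creep '[{"slide":[0,0,-0.005],"rot":[0,0,0],"gripper":0.6},{"slide":[0,0,-0.01],"rot":[0,0,0],"gripper":0.6},{"slide":[0,0,-0.015],"rot":[0,0,0],"gripper":0.6},{"slide":[0,0,0],"rot":[0,0,0],"gripper":0.6}]'
python3 - <<'E'
from h import *
st=r.get_state();im=optics.grab_frame("wrist"); cv2.imwrite("pics/l_wrist.png",im[:,:,::-1]); np.savez("pics/l.npz",p=st["tcp_pos"],R=st["tcp_rot"])
print(st["width"],st["contact_force"])
im=optics.grab_frame("scene"); cv2.imwrite("pics/l_scene.png",im[:,:,::-1])
E
```

```text
time: 15.85
tcp_pos: [0.6169, -0.2229, 0.0659]
tcp_rot: [[-0.036, 0.999, 0.016], [0.906, 0.039, -0.422], [-0.423, -0.001, -0.906]]
contact_force: [-1.2, 2.1, 3.8]
width: 0.692
time: 16.25
tcp_pos: [0.618, -0.2092, 0.0948]
tcp_rot: [[-0.036, 0.999, 0.019], [0.906, 0.041, -0.422], [-0.422, 0.002, -0.907]]
contact_force: [0.5, -0.8, -1.7]
width: 0.694
0.6939235885267135 [ 0.54224707 -0.80164446 -1.68981411]
```

View pics/l_wrist.png

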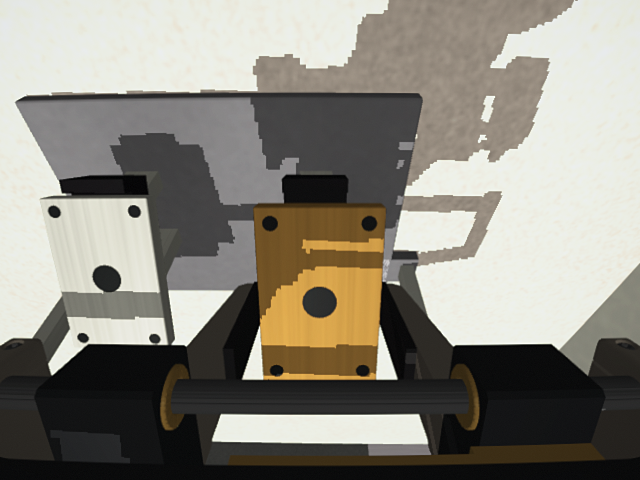

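View pics/l_scene.png

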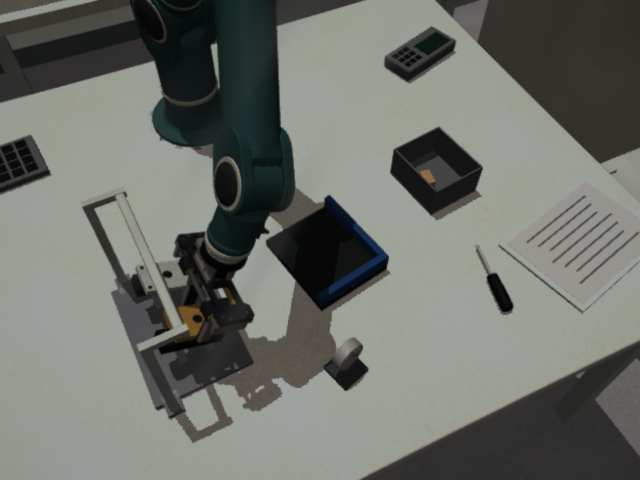

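Gold plate is held: width 0.69 is 64 mm, and it rose with the tool. I'll retreat square to the plate, clear of the lamp bar.

```bash
python3 -m creep '[{"slide":[0,0,-0.02],"rot":[0,0,0],"gripper":0.6},{"slide":[0,0,-0.03],"rot":[0,0,0],"gripper":0.6},{"slide":[0,0,-0.03],"rot":[0,0,0],"gripper":0.6},{"slide":[0.015,0,-0.03],"rot":[0,0,0],"gripper":0.6},{"slide":[0.03,0,-0.01],"rot":[0,0,0],"gripper":0.6},{"slide":[0.03,0,-0.01],"rot":[0,0,0],"gripper":0.6},{"slide":[0.03,0,-0.01],"rot":[0,0,0],"gripper":0.6}]'
python3 - <<'E'
from h import *
plan([.5478,.1244,.17]); 
E
```

```text
time: 17.05
tcp_pos: [0.6098, -0.0553, 0.1749]
tcp_rot: [[-0.036, 0.999, 0.015], [0.906, 0.039, -0.422], [-0.422, -0.002, -0.906]]
contact_force: [0.2, 0.1, -2.5]
width: 0.693
t 17.05 pos [ 0.6098 -0.0553  0.1749] F [ 0.2  0.1 -2.5] w 0.693
 rot(tool) [0. 0. 0.]  slide after rot [ 0.167  -0.055  -0.0723]  slide before rot [ 0.167  -0.055  -0.0723]
```

```bash
python3 -m creep '[{"slide":[0.035,-0.011,-0.015],"rot":[0,0,0],"gripper":0.6},{"slide":[0.035,-0.012,-0.015],"rot":[0,0,0],"gripper":0.6},{"slide":[0.035,-0.012,-0.015],"rot":[0,0,0],"gripper":0.6},{"slide":[0.035,-0.012,-0.015],"rot":[0,0,0],"gripper":0.6},{"slide":[0.022,-0.008,-0.01],"rot":[0,0,0],"gripper":0.6},{"slide":[0,0,0],"rot":[0,0.1,0],"gripper":0.6},{"slide":[0,0,0],"rot":[0,0.12,0],"gripper":0.6},{"slide":[0,0,0],"rot":[0,0.12,0],"gripper":0.6},{"slide":[0,0,0],"rot":[0,0.096,0],"gripper":0.6},{"slide":[0,0,0],"rot":[0,0,-0.1],"gripper":0.6},{"slide":[0,0,0],"rot":[0,0,-0.13],"gripper":0.6},{"slide":[0,0,0],"rot":[0,0,-0.13],"gripper":0.6},{"slide":[0,0,0],"rot":[0,0,-0.13],"gripper":0.6},{"slide":[0,0,0],"rot":[0,0,-0.13],"gripper":0.6},{"slide":[0,0,0],"rot":[0,0,-0.13],"gripper":0.6},{"slide":[0,0,0],"rot":[0,0,-0.13],"gripper":0.6},{"slide":[0,0,0],"rot":[0,0,-0.13],"gripper":0.6},{"slide":[0,0,0],"rot":[0,0,-0.13],"gripper":0.6},{"slide":[0,0,0],"rot":[0,0,-0.13],"gripper":0.6},{"slide":[0,0,0],"rot":[0,0,-0.13],"gripper":0.6}]'
python3 - <<'E'
from h import *
print(np.round(r.get_state()["qpos"],2)); plan([.5478,.1244,.07],down(1.757)); 
E
```

```text
time: 19.05
tcp_pos: [0.548, 0.1171, 0.1697]
tcp_rot: [[-0.992, 0.126, -0.003], [0.126, 0.992, -0.001], [0.002, -0.002, -1.0]]
contact_force: [-0.6, 0.1, -2.5]
width: 0.694
[-0.38  0.34  0.14  1.85 -0.05  0.96  1.22]
t 19.05 pos [0.548  0.1171 0.1697] F [-0.6  0.1 -2.5] w 0.694
 rot(tool) [-0.0014 -0.0026 -0.313 ]  slide after rot [-0.0011  0.0072  0.0997]  slide before rot [0.0009 0.0074 0.0997]
```

```bash
python3 -m creep '[{"slide":[0,0,0],"rot":[0,0,-0.13],"gripper":0.6},{"slide":[0,0,0],"rot":[0,0,-0.13],"gripper":0.6},{"slide":[0,0,0],"rot":[0,0,-0.056],"gripper":0.6},{"slide":[0,0.005,0.02],"rot":[0,0,0],"gripper":0.6},{"slide":[0,0.002,0.03],"rot":[0,0,0],"gripper":0.6},{"slide":[0,0,0.03],"rot":[0,0,0],"gripper":0.6},{"slide":[0,0,0.01],"rot":[0,0,0],"gripper":0.6},{"slide":[0,0,0],"rot":[0,0,0],"gripper":0.6}]'
python3 - <<'E'
from h import *
st=r.get_state(); im=optics.grab_frame("wrist"); cv2.imwrite("pics/m_wrist.png",im[:,:,::-1])
M=w2c("wrist",st)
print([(np.round(x["centre"],1),x["conf"]) for x in optics.place_of("wrist","jig_corner")],proj("wrist",[.5935,.190,.02],M))
im=optics.grab_frame("scene"); cv2.imwrite("pics/m_scene.png",im[150:330,250:430,::-1].repeat(3,0).repeat(3,1))
plan([.5478,.1244,0],down(1.757)); 
E
```

```text
time: 19.85
tcp_pos: [0.5457, 0.1238, 0.0787]
tcp_rot: [[-0.983, -0.183, -0.005], [-0.183, 0.983, -0.002], [0.005, -0.001, -1.0]]
contact_force: [0.2, -0.4, -1.8]
width: 0.688
[(array([388.3, 322.5]), 0.72)] [[387.66977478 319.0494897 ]]
t 20.0 pos [0.5481 0.1248 0.0815] F [-0.5  0.5 -2. ] w 0.691
 rot(tool) [-0.0001  0.0006 -0.0021]  slide after rot [ 0.0004 -0.0003  0.0815]  slide before rot [ 0.0004 -0.0003  0.0815]
```

View pics/m_wrist.png

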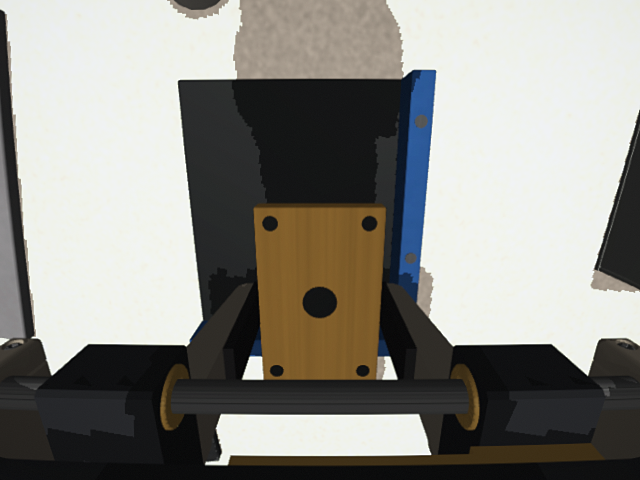

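View pics/m_scene.png

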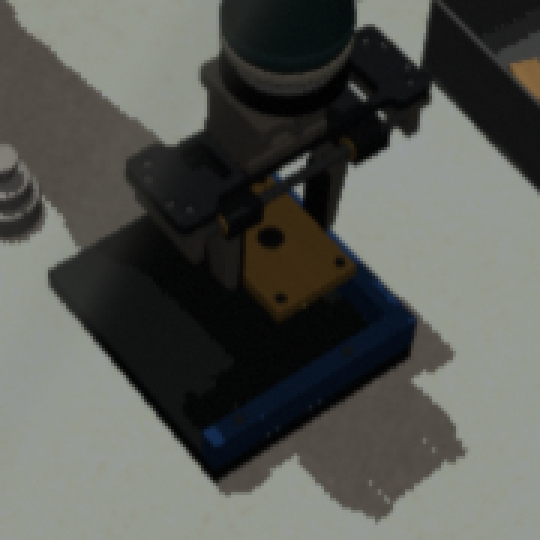

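```bash
python3 - <<'E'
from h import *
im=cv2.imread("pics/m_wrist.png"); 
for row in (100,150,200): print(row,[tuple(int(v) for v in im[row,c]) for c in range(385,440,4)])
st=r.get_state();st=dict(st); st["tcp_pos"]=[.5457,.1238,.0787]
M=w2c("wrist",st)
c=np.array([.5935,.19]); Rz=R.from_euler('z',.186).as_matrix()[:2,:2]
for p,z in [((402,150),.02),((411,150),.05),((433,150),.05),((400,200),.02),((180,80),.02),((435,70),.05)]:
    w=onz("wrist",p,z,M); print(p,w.round(4),(Rz.T@(w[:2]-c)+[.085,.07]).round(4))
E
```

```text
100 [(22, 22, 21), (21, 22, 20), (21, 22, 20), (22, 23, 21), (38, 22, 12), (38, 22, 12), (38, 21, 11), (156, 92, 45), (155, 90, 45), (154, 90, 45), (153, 90, 45), (152, 88, 44), (157, 116, 87), (240, 244, 241)]
150 [(46, 47, 45), (47, 48, 45), (47, 47, 45), (41, 32, 26), (38, 23, 10), (36, 22, 11), (158, 93, 47), (154, 91, 45), (152, 91, 45), (152, 89, 44), (150, 87, 43), (135, 92, 67), (240, 244, 242), (241, 244, 242)]
200 [(45, 44, 43), (44, 44, 43), (39, 39, 37), (37, 22, 12), (39, 22, 13), (148, 87, 42), (148, 86, 44), (151, 88, 43), (148, 88, 44), (149, 87, 43), (166, 140, 117), (236, 244, 242), (237, 244, 242), (239, 244, 242)]
(402, 150) [0.4587 0.1675 0.02  ] [-0.0516  0.0728]
(411, 150) [0.4583 0.1661 0.05  ] [-0.0523  0.0715]
(433, 150) [0.4557 0.18   0.05  ] [-0.0523  0.0857]
(400, 200) [0.4944 0.1751 0.02  ] [-0.0151  0.0737]
(180, 80) [0.4409 0.0051 0.02  ] [-0.0991 -0.0835]
(435, 70) [0.4101 0.1685 0.05  ] [-0.0992  0.0828]
```

```bash
python3 -m creep '[{"slide":[0,0,0.02],"rot":[0,0,0],"gripper":0.6},{"slide":[0,0,0.03],"rot":[0,0,0],"gripper":0.6},{"slide":[0,0,0.02],"rot":[0,0,0],"gripper":0.6},{"slide":[0,0,0.007],"rot":[0,0,0],"gripper":0.6},{"slide":[0,0,0],"rot":[0,0,0],"gripper":0.6},{"slide":[0,0,0.002],"rot":[0,0,0],"gripper":0.6},{"slide":[0,0,0],"rot":[0,0,0],"gripper":0.6}]'; python3 -m creep '[{"slide":[0,0,0.0015],"rot":[0,0,0],"gripper":0.6},{"slide":[0,0,0],"rot":[0,0,0],"gripper":0.6}]';
```

```text
time: 20.7
tcp_pos: [0.5478, 0.1249, 0.0024]
tcp_rot: [[-0.983, -0.183, 0.0], [-0.183, 0.983, 0.0], [-0.001, 0.0, -1.0]]
contact_force: [-0.4, 0.4, -2.1]
width: 0.692
time: 20.9
tcp_pos: [0.5471, 0.1247, 0.0002]
tcp_rot: [[-0.983, -0.183, -0.001], [-0.183, 0.983, -0.0], [0.001, -0.0, -1.0]]
contact_force: [-0.0, 0.3, -2.7]
width: 0.688
```

```bash
python3 -m creep '[{"slide":[0,0,0.001],"rot":[0,0,0],"gripper":0.6},{"slide":[0,0,0],"rot":[0,0,0],"gripper":0.6}]'; python3 -m creep '[{"slide":[0,0,0.0007],"rot":[0,0,0],"gripper":0.6},{"slide":[0,0,0],"rot":[0,0,0],"gripper":0.6}]'
```

```text
time: 21.1
tcp_pos: [0.5468, 0.1246, -0.0013]
tcp_rot: [[-0.983, -0.183, -0.002], [-0.183, 0.983, -0.001], [0.002, -0.0, -1.0]]
contact_force: [-0.6, 0.1, -2.6]
width: 0.689
time: 21.3
tcp_pos: [0.5467, 0.1246, -0.0021]
tcp_rot: [[-0.983, -0.183, -0.002], [-0.183, 0.983, -0.001], [0.002, -0.0, -1.0]]
contact_force: [-1.0, 0.2, -2.0]
width: 0.693
```

```bash
python3 -m creep '[{"slide":[0,0,0.0006],"rot":[0,0,0],"gripper":0.6},{"slide":[0,0,0],"rot":[0,0,0],"gripper":0.6}]'; python3 -m creep '[{"slide":[0,0,0.0005],"rot":[0,0,0],"gripper":0.6},{"slide":[0,0,0],"rot":[0,0,0],"gripper":0.6}]'
```

```text
time: 21.5
tcp_pos: [0.5468, 0.1247, -0.0024]
tcp_rot: [[-0.983, -0.183, -0.002], [-0.183, 0.983, -0.001], [0.002, -0.0, -1.0]]
contact_force: [-0.7, -0.6, 0.2]
width: 0.687
time: 21.7
tcp_pos: [0.5468, 0.1246, -0.0024]
tcp_rot: [[-0.983, -0.183, -0.002], [-0.183, 0.983, -0.0], [0.002, -0.0, -1.0]]
contact_force: [-2.7, -0.6, 6.1]
width: 0.689
```

```bash
python3 -m creep '[{"slide":[-0.002,0,-0.0005],"rot":[0,0,0],"gripper":0.6},{"slide":[-0.002,0,0],"rot":[0,0,0],"gripper":0.6},{"slide":[0,0,0],"rot":[0,0,0],"gripper":0.6}]'; python3 -m creep '[{"slide":[-0.002,0,0],"rot":[0,0,0],"gripper":0.6},{"slide":[0,0,0],"rot":[0,0,0],"gripper":0.6}]';python3 -m creep '[{"slide":[-0.001,0,0],"rot":[0,0,0],"gripper":0.6},{"slide":[0,0,0],"rot":[0,0,0],"gripper":0.6}]'
```

```text
time: 22.0
tcp_pos: [0.5506, 0.1254, -0.0024]
tcp_rot: [[-0.983, -0.183, -0.002], [-0.183, 0.983, -0.001], [0.002, -0.0, -1.0]]
contact_force: [-4.4, -1.2, 5.3]
width: 0.686
time: 22.2
tcp_pos: [0.5523, 0.1257, -0.0024]
tcp_rot: [[-0.983, -0.183, -0.003], [-0.183, 0.983, -0.001], [0.003, -0.0, -1.0]]
contact_force: [-4.3, -0.1, 5.8]
width: 0.689
time: 22.4
tcp_pos: [0.5528, 0.1258, -0.0024]
tcp_rot: [[-0.983, -0.183, -0.004], [-0.183, 0.983, -0.001], [0.004, -0.0, -1.0]]
contact_force: [-4.0, -1.0, 6.6]
width: 0.693
```

```bash
python3 -m creep '[{"slide":[-0.0015,0,0],"rot":[0,0,0],"gripper":0.6},{"slide":[0,0,0],"rot":[0,0,0],"gripper":0.6}]'; python3 -m creep '[{"slide":[-0.0015,0,0],"rot":[0,0,0],"gripper":0.6},{"slide":[0,0,0],"rot":[0,0,0],"gripper":0.6}]';python3 -m creep '[{"slide":[-0.0015,0,0],"rot":[0,0,0],"gripper":0.6},{"slide":[0,0,0],"rot":[0,0,0],"gripper":0.6}]'
```

```text
time: 22.6
tcp_pos: [0.5547, 0.1261, -0.0024]
tcp_rot: [[-0.983, -0.183, -0.003], [-0.183, 0.983, -0.001], [0.003, -0.0, -1.0]]
contact_force: [-3.5, -0.5, 6.3]
width: 0.686
time: 22.8
tcp_pos: [0.5562, 0.1264, -0.0024]
tcp_rot: [[-0.983, -0.183, -0.003], [-0.183, 0.983, -0.001], [0.003, -0.0, -1.0]]
contact_force: [-3.8, -0.2, 5.6]
width: 0.693
time: 23.0
tcp_pos: [0.5576, 0.1267, -0.0024]
tcp_rot: [[-0.983, -0.183, -0.003], [-0.183, 0.983, -0.001], [0.003, -0.0, -1.0]]
contact_force: [-4.1, -0.4, 6.6]
width: 0.688
```

```bash
python3 -m creep '[{"slide":[-0.0015,0,0],"rot":[0,0,0],"gripper":0.6},{"slide":[0,0,0],"rot":[0,0,0],"gripper":0.6}]'; python3 -m creep '[{"slide":[-0.0015,0,0],"rot":[0,0,0],"gripper":0.6},{"slide":[0,0,0],"rot":[0,0,0],"gripper":0.6}]';python3 - <<'E'
from h import *
im=optics.grab_frame("top"); cv2.imwrite("pics/n_top.png",im[210:330,240:360,::-1].repeat(5,0).repeat(5,1))
im=optics.grab_frame("scene"); cv2.imwrite("pics/n_scene.png",im[185:315,255:395,::-1].repeat(5,0).repeat(5,1))
E
```

```text
time: 23.2
tcp_pos: [0.5575, 0.1267, -0.0025]
tcp_rot: [[-0.983, -0.183, -0.006], [-0.183, 0.983, -0.001], [0.006, -0.0, -1.0]]
contact_force: [-7.4, -1.1, 10.6]
width: 0.689
time: 23.4
tcp_pos: [0.5574, 0.1266, -0.0024]
tcp_rot: [[-0.983, -0.183, -0.009], [-0.183, 0.983, -0.002], [0.009, -0.0, -1.0]]
contact_force: [-12.6, -1.1, 14.7]
width: 0.69
```

View pics/n_scene.png

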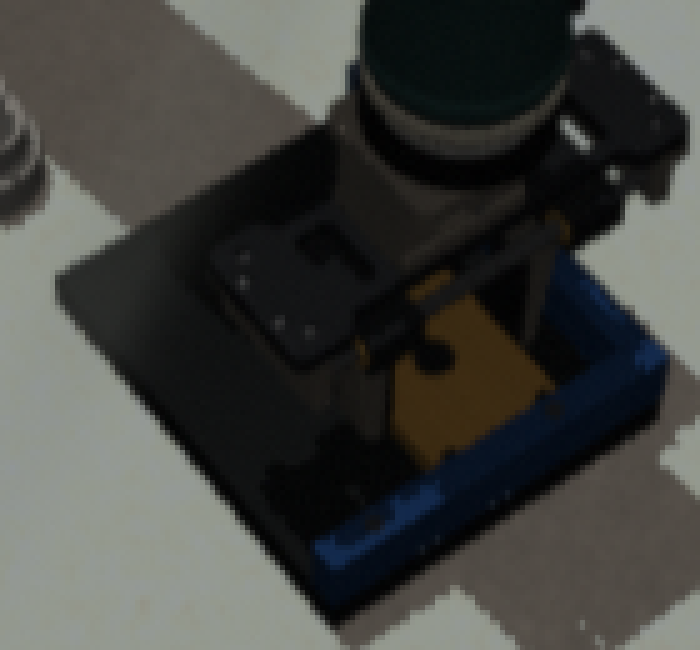

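View pics/n_top.png

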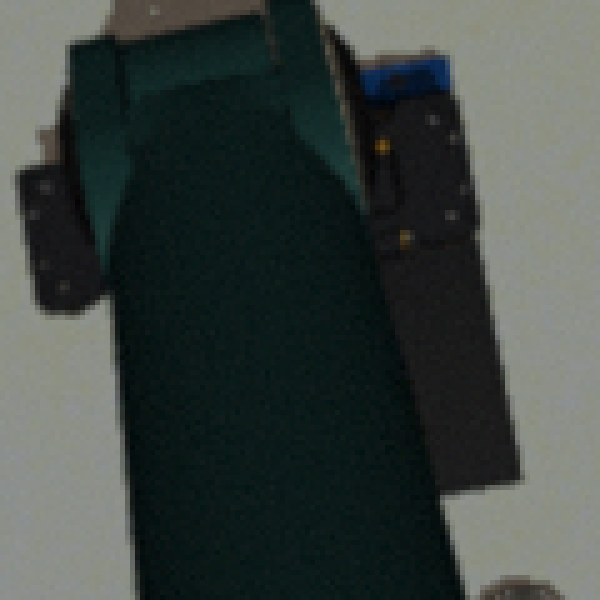

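Gold's short end has met the far fence (force rising, no further travel). I'll relax, release and lift.

```bash
python3 -m creep '[{"slide":[0.002,0,-0.001],"rot":[0,0,0],"gripper":0.6},{"slide":[0,0,0],"rot":[0,0,0],"gripper":0.25},{"slide":[0,0,0],"rot":[0,0,0],"gripper":0.25},{"slide":[0,0,0],"rot":[0,0,0],"gripper":0.25}]'; python3 -m creep '[{"slide":[0,0,-0.01],"rot":[0,0,0],"gripper":0.25},{"slide":[0,0,-0.03],"rot":[0,0,0],"gripper":0.25},{"slide":[0,0,-0.03],"rot":[0,0,0],"gripper":0.6},{"slide":[0,-0.02,-0.02],"rot":[0,0,0],"gripper":1},{"slide":[0,-0.03,0],"rot":[0,0,0],"gripper":1},{"slide":[0,-0.02,0],"rot":[0,0,0],"gripper":1},{"slide":[0,0,0],"rot":[0,0,0],"gripper":1},{"slide":[0,0,0],"rot":[0,0,0],"gripper":1}]'
python3 - <<'E'
from h import *
st=r.get_state(); im=optics.grab_frame("wrist"); cv2.imwrite("pics/o_wrist.png",im[:,:,::-1]); np.savez("pics/o.npz",p=st["tcp_pos"],R=st["tcp_rot"])
print(st["tcp_pos"],st["width"])
E
```

```text
time: 23.9
tcp_pos: [0.56, 0.1271, -0.0015]
tcp_rot: [[-0.983, -0.183, -0.0], [-0.183, 0.983, -0.0], [0.0, -0.0, -1.0]]
contact_force: [0.2, 0.4, -0.1]
width: 0.749
time: 24.7
tcp_pos: [0.5723, 0.0585, 0.0889]
tcp_rot: [[-0.983, -0.183, -0.001], [-0.183, 0.983, 0.0], [0.001, 0.0, -1.0]]
contact_force: [-0.0, 0.5, -1.1]
width: 0.252
[0.57229567 0.05850118 0.08888925] 0.25243999462147537
```

View pics/o_wrist.png

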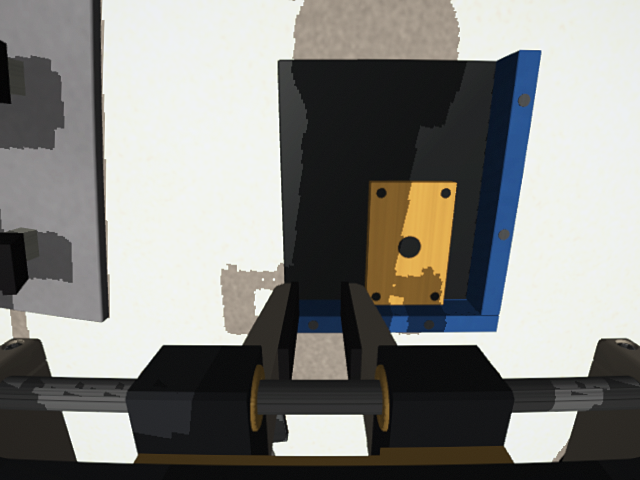

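```bash
python3 - <<'E'
from h import *
d=np.load("pics/o.npz"); M=w2c("wrist",{"tcp_pos":d["p"],"tcp_rot":d["R"]})
P=np.array([(-100,-85,20),(-100,70,20),(-100,70,50),(-100,85,50),(100,85,50)])/1e3
q=np.array([(279,60.5),(496,60.5),(519,51),(541,51),(497,331)],float)
from scipy.optimize import least_squares
def W(p,P): return P@R.from_euler('z',p[2]).as_matrix().T+[p[0],p[1],0]
f=lambda p:(proj("wrist",W(p,P),M)-q).ravel()
s=least_squares(f,[.52,.105,.186]); print(s.x.round(4),f(s.x).round(1)); j=s.x
print("corner",W(j,np.array([[.085,.07,.02]])).round(4))
Ri=R.from_euler('z',j[2]).as_matrix()[:2,:2]
for p,z in [((369,182),.032),((457,182),.032),((444,304.5),.032),((366.5,304.5),.032),((409,247),.032)]:
    w=onz("wrist",p,z,M); print(p,w.round(4),(Ri.T@(w[:2]-j[:2])).round(4))
print("tcp in jig",Ri.T@(d["p"][:2]-j[:2]))
np.save("jig.npy",j)
E
```

```text
[0.5237 0.1053 0.1871] [-1.2 -0.3 -0.5  0.6  0.1 -0.6  1.2 -0.1  0.3  0.9]
corner [[0.5942 0.1899 0.02  ]]
(369, 182) [0.512  0.0835 0.032 ] [-0.0156 -0.0193]
(457, 182) [0.4998 0.1478 0.032 ] [-0.0156  0.0462]
(444, 304.5) [0.5982 0.1671 0.032 ] [0.0846 0.0468]
(366.5, 304.5) [0.6097 0.1038 0.032 ] [ 0.0842 -0.0174]
(409, 247) [0.5553 0.1255 0.032 ] [0.0347 0.014 ]
tcp in jig [ 0.03899843 -0.05502514]
```

```bash
python3 -m creep '[{"slide":[0.004,0,0.02],"rot":[0,0,0],"gripper":1},{"slide":[0,0,0.03],"rot":[0,0,0],"gripper":1},{"slide":[0,0,0.025],"rot":[0,0,0],"gripper":1},{"slide":[0,0,0.012],"rot":[0,0,0],"gripper":1},{"slide":[0,0,0],"rot":[0,0,0],"gripper":1}]'; python3 -m creep '[{"slide":[0,0.008,0],"rot":[0,0,0],"gripper":1},{"slide":[0,0.006,0],"rot":[0,0,0],"gripper":1},{"slide":[0,0.004,0],"rot":[0,0,0],"gripper":1},{"slide":[0,0.004,0],"rot":[0,0,0],"gripper":1},{"slide":[0,0.004,0],"rot":[0,0,0],"gripper":1}]'
```

```text
time: 25.25
tcp_pos: [0.5665, 0.0585, -0.0002]
tcp_rot: [[-0.983, -0.185, -0.005], [-0.185, 0.983, -0.001], [0.005, 0.0, -1.0]]
contact_force: [0.6, -0.1, 0.4]
width: 0.002
time: 25.75
tcp_pos: [0.5636, 0.0832, 0.002]
tcp_rot: [[-0.983, -0.184, -0.001], [-0.184, 0.983, -0.001], [0.001, -0.001, -1.0]]
contact_force: [0.1, -3.1, 2.1]
width: 0.004
```

```bash
python3 -m creep '[{"slide":[0,0.004,0],"rot":[0,0,0],"gripper":1},{"slide":[0,0.004,0],"rot":[0,0,0],"gripper":1},{"slide":[0,0.003,0],"rot":[0,0,0],"gripper":1},{"slide":[0,0,0],"rot":[0,0,0],"gripper":1}]';python3 -m creep '[{"slide":[0,0.003,0],"rot":[0,0,0],"gripper":1},{"slide":[0,0.002,0],"rot":[0,0,0],"gripper":1},{"slide":[0,0,0],"rot":[0,0,0],"gripper":1}]'
```

```text
time: 26.15
tcp_pos: [0.5613, 0.0943, 0.0015]
tcp_rot: [[-0.983, -0.184, -0.001], [-0.184, 0.983, -0.0], [0.001, 0.0, -1.0]]
contact_force: [1.2, -0.8, 1.1]
width: 0.004
time: 26.45
tcp_pos: [0.5602, 0.0991, 0.0014]
tcp_rot: [[-0.983, -0.184, -0.002], [-0.184, 0.983, -0.0], [0.002, 0.0, -1.0]]
contact_force: [0.2, -1.1, 0.7]
width: 0.002
```

```bash
python3 -m creep '[{"slide":[0,0.002,0],"rot":[0,0,0],"gripper":1},{"slide":[0,0.002,0],"rot":[0,0,0],"gripper":1},{"slide":[0,0,0],"rot":[0,0,0],"gripper":1}]';python3 -m creep '[{"slide":[0,0.002,0],"rot":[0,0,0],"gripper":1},{"slide":[0,0,0],"rot":[0,0,0],"gripper":1}]';python3 -m creep '[{"slide":[0,0.0015,0],"rot":[0,0,0],"gripper":1},{"slide":[0,0,0],"rot":[0,0,0],"gripper":1}]'
```

```text
time: 26.75
tcp_pos: [0.5593, 0.1031, 0.0013]
tcp_rot: [[-0.983, -0.184, -0.002], [-0.184, 0.983, -0.0], [0.002, 0.0, -1.0]]
contact_force: [0.4, -1.6, 1.7]
width: 0.006
time: 26.95
tcp_pos: [0.559, 0.1047, 0.0013]
tcp_rot: [[-0.983, -0.184, -0.002], [-0.184, 0.983, -0.001], [0.002, -0.0, -1.0]]
contact_force: [0.9, -2.6, 2.2]
width: 0.004
time: 27.15
tcp_pos: [0.559, 0.1047, 0.0013]
tcp_rot: [[-0.983, -0.183, -0.002], [-0.183, 0.983, -0.002], [0.002, -0.002, -1.0]]
contact_force: [0.3, -5.1, 0.9]
width: 0.009
```

```bash
python3 -m creep '[{"slide":[0,0.001,0],"rot":[0,0,0],"gripper":1},{"slide":[0,0,0],"rot":[0,0,0],"gripper":1}]'; python3 -m creep '[{"slide":[0,-0.012,0],"rot":[0,0,0],"gripper":1},{"slide":[0,0,-0.03],"rot":[0,0,0],"gripper":1},{"slide":[0.025,0.005,-0.03],"rot":[0,0,0],"gripper":1},{"slide":[0.03,0.015,-0.01],"rot":[0,0,0],"gripper":1},{"slide":[0.03,0.01,0],"rot":[0,0,0],"gripper":1},{"slide":[0.01,0.01,0],"rot":[0,0,0],"gripper":1},{"slide":[0,0,0],"rot":[0,0,0],"gripper":1},{"slide":[0,0,0],"rot":[0,0,0],"gripper":1}]'
cat > look.py <<'E'
from h import *
import sys
n=sys.argv[1]
st=r.get_state(); im=optics.grab_frame("wrist"); cv2.imwrite(f"pics/{n}_wrist.png",im[:,:,::-1]); np.savez(f"pics/{n}.npz",p=st["tcp_pos"],R=st["tcp_rot"])
j=np.load("jig.npy"); Ri=R.from_euler('z',j[2]).as_matrix()
p=np.array(st["tcp_pos"]); print("tcp jig",(Ri.T@(p-[j[0],j[1],0])).round(4),"F jig",(Ri.T@np.array(st["contact_force"])).round(1),"w",round(st["width"],3))
E
python3 look.py p
```

```text
time: 27.35
tcp_pos: [0.559, 0.1047, 0.0014]
tcp_rot: [[-0.983, -0.182, -0.002], [-0.182, 0.983, -0.003], [0.002, -0.002, -1.0]]
contact_force: [1.1, -7.1, 2.0]
width: 0.003
time: 28.15
tcp_pos: [0.4615, 0.1176, 0.0716]
tcp_rot: [[-0.983, -0.184, -0.001], [-0.184, 0.983, -0.0], [0.001, 0.0, -1.0]]
contact_force: [0.9, 0.3, -0.5]
width: 0.004
tcp jig [-0.0588  0.0236  0.0716] F jig [ 0.9  0.1 -0.5] w 0.004
```

View pics/p_wrist.png

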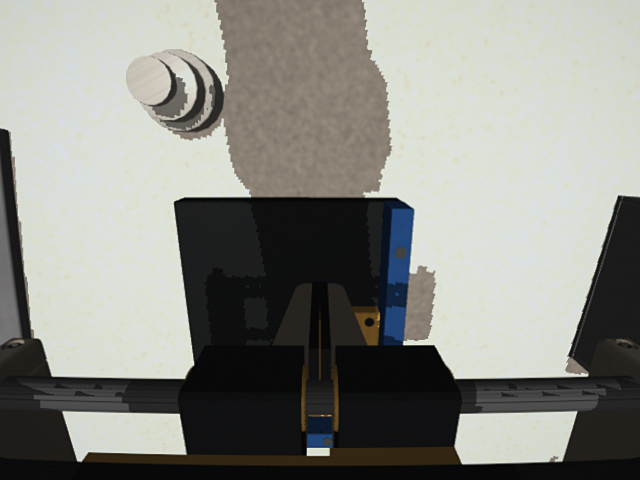

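```bash
python3 -m creep '[{"slide":[0,0.008,0.02],"rot":[0,0,0],"gripper":1},{"slide":[0,0.006,0.03],"rot":[0,0,0],"gripper":1},{"slide":[0,0,0.018],"rot":[0,0,0],"gripper":1},{"slide":[-0.012,0,0.002],"rot":[0,0,0],"gripper":1},{"slide":[-0.012,0,0],"rot":[0,0,0],"gripper":1},{"slide":[-0.004,0,0],"rot":[0,0,0],"gripper":1},{"slide":[-0.003,0,0],"rot":[0,0,0],"gripper":1},{"slide":[0,0,0],"rot":[0,0,0],"gripper":1}]';python3 -m creep '[{"slide":[-0.002,0,0],"rot":[0,0,0],"gripper":1},{"slide":[0,0,0],"rot":[0,0,0],"gripper":1}]';python3 -m creep '[{"slide":[-0.002,0,0],"rot":[0,0,0],"gripper":1},{"slide":[0,0,0],"rot":[0,0,0],"gripper":1}]'
```

```text
time: 29.0
tcp_pos: [0.4892, 0.1367, 0.0022]
tcp_rot: [[-0.983, -0.183, -0.0], [-0.183, 0.983, 0.0], [0.0, 0.0, -1.0]]
contact_force: [-0.2, 0.1, -1.5]
width: 0.006
time: 29.2
tcp_pos: [0.4902, 0.137, 0.0018]
tcp_rot: [[-0.983, -0.183, -0.001], [-0.183, 0.983, -0.0], [0.001, -0.0, -1.0]]
contact_force: [-0.5, -0.3, -0.2]
width: 0.002
time: 29.4
tcp_pos: [0.4916, 0.1373, 0.0015]
tcp_rot: [[-0.983, -0.183, -0.003], [-0.183, 0.983, -0.001], [0.003, -0.0, -1.0]]
contact_force: [-0.7, -0.7, 2.3]
width: 0.006
```

```bash
python3 -m creep '[{"slide":[-0.001,0,0],"rot":[0,0,0],"gripper":1},{"slide":[0,0,0],"rot":[0,0,0],"gripper":1}]';python3 -m creep '[{"slide":[-0.001,0,0],"rot":[0,0,0],"gripper":1},{"slide":[0,0,0],"rot":[0,0,0],"gripper":1}]'
```

```text
time: 29.6
tcp_pos: [0.4916, 0.1372, 0.0012]
tcp_rot: [[-0.983, -0.183, -0.005], [-0.183, 0.983, -0.001], [0.005, -0.0, -1.0]]
contact_force: [-4.9, -0.5, 3.8]
width: 0.004
time: 29.8
tcp_pos: [0.4916, 0.1372, 0.0011]
tcp_rot: [[-0.983, -0.184, -0.006], [-0.184, 0.983, -0.002], [0.007, -0.001, -1.0]]
contact_force: [-5.7, -1.0, 5.8]
width: 0.007
```

Gold is stopped against both fences. Now I'll retreat, lift, turn back for the silver plate and look.

```bash
python3 -m creep '[{"slide":[0.01,0,0],"rot":[0,0,0],"gripper":1},{"slide":[0,0,-0.03],"rot":[0,0,0],"gripper":0.8},{"slide":[0,0,-0.04],"rot":[0,0,0],"gripper":0.4},{"slide":[0,0,-0.04],"rot":[0,0,0.1],"gripper":0},{"slide":[0,0,-0.04],"rot":[0,0,0.14],"gripper":0},{"slide":[0,0,-0.03],"rot":[0,0,0.14],"gripper":0},{"slide":[0,0,-0.01],"rot":[0,0,0.14],"gripper":0},{"slide":[0,0,0],"rot":[0,0,0.14],"gripper":0},{"slide":[0,0,0],"rot":[0,0,0.14],"gripper":0},{"slide":[0,0,0],"rot":[0,0,0.14],"gripper":0},{"slide":[0,0,0],"rot":[0,0,0.14],"gripper":0},{"slide":[0,0,0],"rot":[0,0,0.14],"gripper":0},{"slide":[0,0,0],"rot":[0,0,0.14],"gripper":0},{"slide":[0,0,0],"rot":[0,0,0.14],"gripper":0},{"slide":[0,0,0],"rot":[0,0,0.14],"gripper":0},{"slide":[0,0,0],"rot":[0,0,0.076],"gripper":0},{"slide":[0,0,0],"rot":[0,-0.12,0],"gripper":0},{"slide":[0,0,0],"rot":[0,-0.12,0],"gripper":0},{"slide":[0,0,0],"rot":[0,-0.12,0],"gripper":0},{"slide":[0,0,0],"rot":[0,-0.076,0],"gripper":0}]'
python3 - <<'E'
from h import *
print(np.round(r.get_state()["qpos"],2))
Rt=Rgrasp(-1.53);c=np.array([.4875,-.215,.0904]); g=c+(.004+D)*Rt[:,2]; print(g); plan(g-.12*Rt[:,2],Rt)
E
```

```text
time: 31.8
tcp_pos: [0.485, 0.1382, 0.1914]
tcp_rot: [[-0.039, 0.999, 0.019], [0.905, 0.043, -0.424], [-0.424, 0.001, -0.905]]
contact_force: [0.1, -1.2, -1.4]
width: 0.999
[-0.89  0.36  0.36  1.88  0.28  1.15 -0.64]
[ 0.48797228 -0.22657011  0.06556717]
t 31.8 pos [0.485  0.1382 0.1914] F [ 0.1 -1.2 -1.4] w 0.999
 rot(tool) [0.0015 0.002  0.0017]  slide after rot [-0.2772 -0.0119  0.1481]  slide before rot [-0.2769 -0.0125  0.1486]
```

```bash
python3 -m creep '[{"slide":[-0.02,-0.001,0.01],"rot":[0,0,0],"gripper":0},{"slide":[-0.034,-0.002,0.018],"rot":[0,0,0],"gripper":0},{"slide":[-0.034,-0.002,0.018],"rot":[0,0,0],"gripper":0},{"slide":[-0.034,-0.002,0.018],"rot":[0,0,0],"gripper":0},{"slide":[-0.034,-0.001,0.018],"rot":[0,0,0],"gripper":0},{"slide":[-0.034,-0.001,0.018],"rot":[0,0,0],"gripper":0},{"slide":[-0.034,-0.001,0.018],"rot":[0,0,0],"gripper":0},{"slide":[-0.028,-0.001,0.016],"rot":[0,0,0],"gripper":0},{"slide":[-0.023,-0.001,0.014],"rot":[0,0,0],"gripper":0},{"slide":[0,0,0],"rot":[0,0,0],"gripper":0},{"slide":[0,0,0],"rot":[0,0,0],"gripper":0}]'
python3 look.py q; python3 - <<'E'
from h import *
im=optics.grab_frame("top"); cv2.imwrite("pics/q_top.png",im[210:330,240:360,::-1].repeat(5,0).repeat(5,1))
im=optics.grab_frame("scene"); cv2.imwrite("pics/q_scene.png",im[185:315,255:395,::-1].repeat(5,0).repeat(5,1))
Rt=Rgrasp(-1.53);c=np.array([.4875,-.215,.0904]); g=c+(.004+D)*Rt[:,2]; plan(g-.12*Rt[:,2],Rt)
E
```

```text
time: 32.9
tcp_pos: [0.4844, -0.1768, 0.1737]
tcp_rot: [[-0.034, 0.999, 0.016], [0.906, 0.037, -0.422], [-0.422, -0.0, -0.907]]
contact_force: [0.4, 0.4, 0.1]
width: 1.002
tcp jig [-0.0912 -0.2699  0.1737] F jig [0.4 0.3 0.1] w 1.002
t 33.05 pos [ 0.4851 -0.175   0.1737] F [-0.4 -0.3  0.5] w 1.001
 rot(tool) [-0.0008 -0.0007  0.0005]  slide after rot [-0.0011  0.0008 -0.0002]  slide before rot [-0.0011  0.0008 -0.0002]
```

View pics/q_wrist.png

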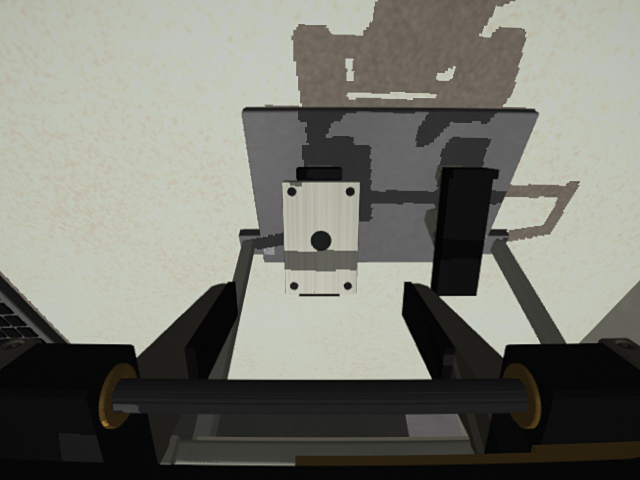

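View pics/q_top.png

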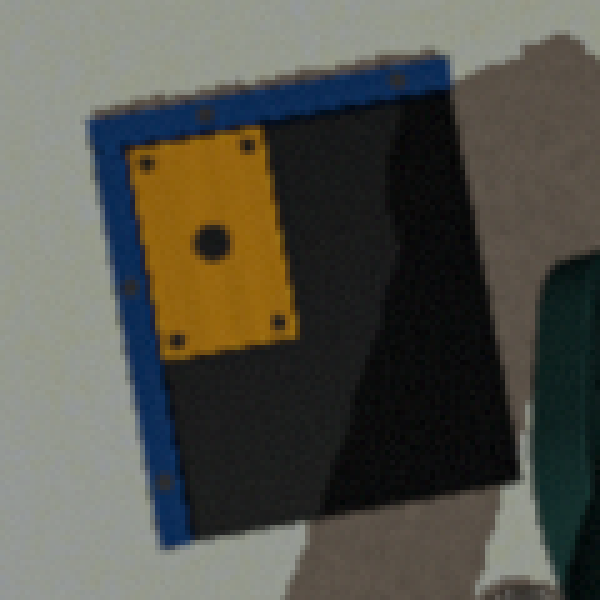

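View pics/q_scene.png

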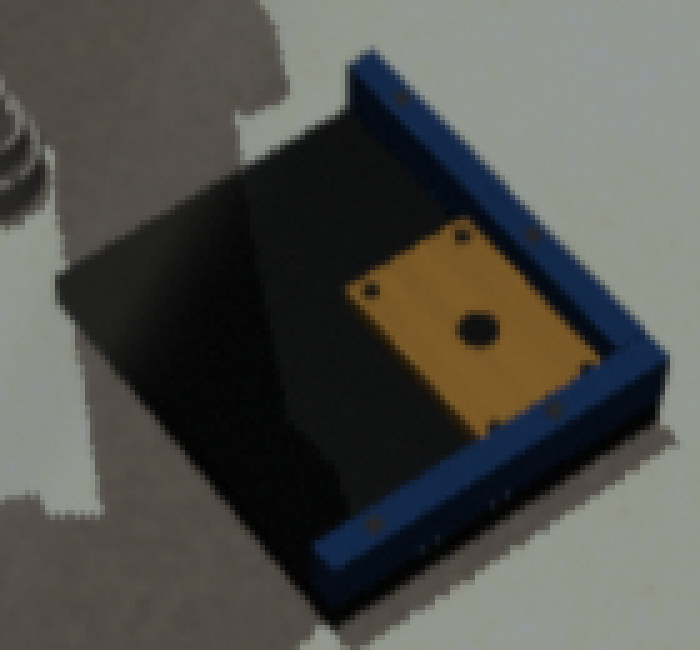

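Gold sits flush in the corner in both fixed views, with no dark gap. The silver plate is centred between the jaws at (320,240). I'll grasp it about 2 mm shallower, so the tips stay above its underside.

```bash
python3 -m creep '[{"slide":[-0.001,0.001,0.02],"rot":[0,0,0],"gripper":0},{"slide":[0,0,0.03],"rot":[0,0,0],"gripper":0},{"slide":[0,0,0.03],"rot":[0,0,0],"gripper":0},{"slide":[0,0,0.02],"rot":[0,0,0],"gripper":0},{"slide":[0,0,0.012],"rot":[0,0,0],"gripper":0},{"slide":[0,0,0.006],"rot":[0,0,0],"gripper":0},{"slide":[0,0,0],"rot":[0,0,0],"gripper":0},{"slide":[0,0,0],"rot":[0,0,0],"gripper":0.6},{"slide":[0,0,0],"rot":[0,0,0],"gripper":0.6},{"slide":[0,0,0],"rot":[0,0,0],"gripper":0.6},{"slide":[0,0,0],"rot":[0,0,0],"gripper":0.6},{"slide":[0,0,0],"rot":[0,0,0],"gripper":0.6},{"slide":[0,0,0],"rot":[0,0,0],"gripper":0.6}]' 40
python3 -m creep '[{"slide":[0,0,-0.005],"rot":[0,0,0],"gripper":0.6},{"slide":[0,0,-0.015],"rot":[0,0,0],"gripper":0.6},{"slide":[0,0,-0.02],"rot":[0,0,0],"gripper":0.6},{"slide":[0,0,-0.02],"rot":[0,0,0],"gripper":0.6}]'
python3 look.py s
```

```text
time: 34.35
tcp_pos: [0.4878, -0.2265, 0.0676]
tcp_rot: [[-0.036, 0.999, 0.016], [0.906, 0.04, -0.422], [-0.423, -0.001, -0.906]]
contact_force: [-1.5, 3.5, 5.9]
width: 0.693
time: 34.75
tcp_pos: [0.4859, -0.2011, 0.1218]
tcp_rot: [[-0.036, 0.999, 0.014], [0.906, 0.039, -0.422], [-0.423, -0.003, -0.906]]
contact_force: [0.4, 0.5, -2.8]
width: 0.689
tcp jig [-0.0942 -0.2941  0.1218] F jig [ 0.5  0.4 -2.8] w 0.689
```

View pics/s_wrist.png

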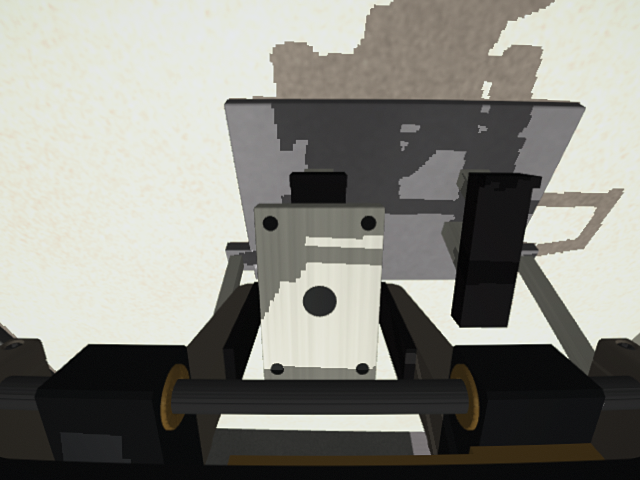

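```bash
python3 -m creep '[{"slide":[0,0,-0.03],"rot":[0,0,0],"gripper":0.6},{"slide":[0.01,0,-0.03],"rot":[0,0,0],"gripper":0.6},{"slide":[0.03,0.003,-0.01],"rot":[0,0,0],"gripper":0.6},{"slide":[0.033,0.005,-0.01],"rot":[0,0,0],"gripper":0.6},{"slide":[0.033,0.008,-0.01],"rot":[0,0,0],"gripper":0.6}]'
python3 - <<'E'
from h import *
plan([.5525,.1265,.175]); 
E
```

```text
time: 35.3
tcp_pos: [0.4969, -0.0658, 0.1578]
tcp_rot: [[-0.035, 0.999, 0.015], [0.906, 0.038, -0.422], [-0.422, -0.002, -0.907]]
contact_force: [0.4, 0.1, -2.7]
width: 0.692
t 35.3 pos [ 0.4969 -0.0658  0.1578] F [ 0.4  0.1 -2.7] w 0.692
 rot(tool) [0. 0. 0.]  slide after rot [ 0.165   0.0629 -0.0958]  slide before rot [ 0.165   0.0629 -0.0958]
```

```bash
python3 -m creep '[{"slide":[0.033,0.012,-0.019],"rot":[0,0,0],"gripper":0.6},{"slide":[0.033,0.013,-0.019],"rot":[0,0,0],"gripper":0.6},{"slide":[0.033,0.013,-0.019],"rot":[0,0,0],"gripper":0.6},{"slide":[0.033,0.013,-0.019],"rot":[0,0,0],"gripper":0.6},{"slide":[0.028,0.012,-0.018],"rot":[0,0,0],"gripper":0.6},{"slide":[0,0,0],"rot":[0,0.1,0],"gripper":0.6},{"slide":[0,0,0],"rot":[0,0.12,0],"gripper":0.6},{"slide":[0,0,0],"rot":[0,0.12,0],"gripper":0.6},{"slide":[0,0,0],"rot":[0,0.096,0],"gripper":0.6},{"slide":[0,0,0],"rot":[0,0,-0.1],"gripper":0.6},{"slide":[0,0,0],"rot":[0,0,-0.14],"gripper":0.6},{"slide":[0,0,0],"rot":[0,0,-0.14],"gripper":0.6},{"slide":[0,0,0],"rot":[0,0,-0.14],"gripper":0.6},{"slide":[0,0,0],"rot":[0,0,-0.14],"gripper":0.6},{"slide":[0,0,0],"rot":[0,0,-0.14],"gripper":0.6},{"slide":[0,0,0],"rot":[0,0,-0.14],"gripper":0.6},{"slide":[0,0,0],"rot":[0,0,-0.14],"gripper":0.6},{"slide":[0,0,0],"rot":[0,0,-0.14],"gripper":0.6},{"slide":[0,0,0],"rot":[0,0,-0.14],"gripper":0.6},{"slide":[0,0,0],"rot":[0,0,-0.14],"gripper":0.6}]'
python3 - <<'E'
from h import *
plan([.5525,.1265,.08],down(1.757)); 
E
```

```text
time: 37.3
tcp_pos: [0.5527, 0.1197, 0.1746]
tcp_rot: [[-1.0, 0.026, -0.003], [0.026, 1.0, -0.001], [0.003, -0.001, -1.0]]
contact_force: [0.6, 0.5, -1.9]
width: 0.691
t 37.3 pos [0.5527 0.1197 0.1746] F [ 0.6  0.5 -1.9] w 0.691
 rot(tool) [-0.0009 -0.0031 -0.2126]  slide after rot [-0.0011  0.0068  0.0946]  slide before rot [0.0001 0.0069 0.0946]
```

```bash
python3 -m creep '[{"slide":[0,0,0],"rot":[0,0,-0.13],"gripper":0.6},{"slide":[0,0,0],"rot":[0,0,-0.084],"gripper":0.6},{"slide":[0,0.005,0.02],"rot":[0,0,0],"gripper":0.6},{"slide":[-0.001,0.002,0.03],"rot":[0,0,0],"gripper":0.6},{"slide":[0,0,0.03],"rot":[0,0,0],"gripper":0.6},{"slide":[0,0,0.01],"rot":[0,0,0],"gripper":0.6},{"slide":[0,0,0],"rot":[0,0,0],"gripper":0.6},{"slide":[0,0,0],"rot":[0,0,0],"gripper":0.6}]'
python3 look.py t
python3 - <<'E'
from h import *
plan([.5525,.1265,.02],down(1.757)); 
E
```

```text
time: 38.1
tcp_pos: [0.5534, 0.1272, 0.0864]
tcp_rot: [[-0.983, -0.181, -0.001], [-0.181, 0.983, -0.0], [0.001, -0.0, -1.0]]
contact_force: [-0.0, -0.3, -1.9]
width: 0.689
tcp jig [0.0332 0.016  0.0864] F jig [-0.1 -0.3 -1.9] w 0.689
t 38.15 pos [0.5538 0.1274 0.0869] F [ 0.7 -0.3 -1.5] w 0.692
 rot(tool) [-0.0001  0.0004 -0.0041]  slide after rot [ 0.0014 -0.0006  0.0669]  slide before rot [ 0.0015 -0.0006  0.0669]
```

View pics/t_wrist.png

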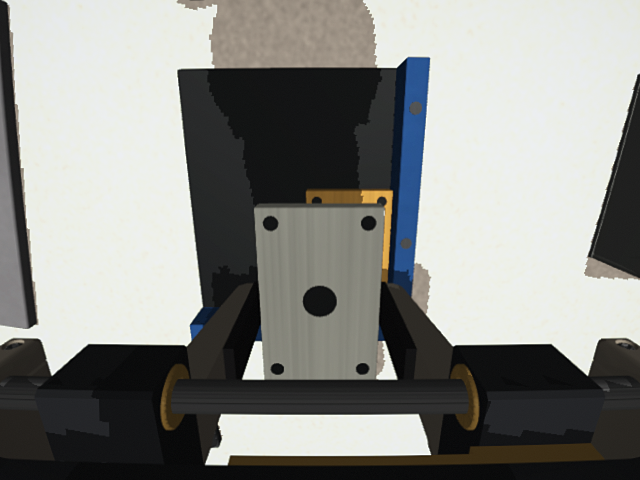

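```bash
python3 -m creep '[{"slide":[0.0015,-0.0005,0.02],"rot":[0,0,-0.004],"gripper":0.6},{"slide":[0,0,0.025],"rot":[0,0,0],"gripper":0.6},{"slide":[0,0,0.016],"rot":[0,0,0],"gripper":0.6},{"slide":[0,0,0.007],"rot":[0,0,0],"gripper":0.6},{"slide":[0,0,0.002],"rot":[0,0,0],"gripper":0.6},{"slide":[0,0,0],"rot":[0,0,0],"gripper":0.6},{"slide":[0,0,0],"rot":[0,0,0],"gripper":0.6}]'; python3 -m creep '[{"slide":[0,0,0.0015],"rot":[0,0,0],"gripper":0.6},{"slide":[0,0,0],"rot":[0,0,0],"gripper":0.6}]'; python3 -m creep '[{"slide":[0,0,0.001],"rot":[0,0,0],"gripper":0.6},{"slide":[0,0,0],"rot":[0,0,0],"gripper":0.6}]'
```

```text
time: 38.85
tcp_pos: [0.5522, 0.1267, 0.0168]
tcp_rot: [[-0.983, -0.185, 0.0], [-0.185, 0.983, 0.0], [-0.0, -0.0, -1.0]]
contact_force: [-0.5, -0.9, -2.5]
width: 0.694
time: 39.05
tcp_pos: [0.5515, 0.1265, 0.0146]
tcp_rot: [[-0.983, -0.185, -0.001], [-0.185, 0.983, -0.0], [0.001, -0.0, -1.0]]
contact_force: [0.0, -1.3, -2.2]
width: 0.691
time: 39.25
tcp_pos: [0.5511, 0.1265, 0.0131]
tcp_rot: [[-0.983, -0.185, -0.002], [-0.185, 0.983, -0.001], [0.002, -0.0, -1.0]]
contact_force: [-0.3, 0.5, -2.1]
width: 0.688
```

```bash
python3 -m creep '[{"slide":[0,0,0.0007],"rot":[0,0,0],"gripper":0.6},{"slide":[0,0,0],"rot":[0,0,0],"gripper":0.6}]'; python3 -m creep '[{"slide":[0,0,0.0006],"rot":[0,0,0],"gripper":0.6},{"slide":[0,0,0],"rot":[0,0,0],"gripper":0.6}]'; python3 -m creep '[{"slide":[0,0,0.0004],"rot":[0,0,0],"gripper":0.6},{"slide":[0,0,0],"rot":[0,0,0],"gripper":0.6}]'
```

```text
time: 39.45
tcp_pos: [0.5511, 0.1265, 0.0124]
tcp_rot: [[-0.983, -0.185, -0.002], [-0.185, 0.983, -0.001], [0.002, -0.0, -1.0]]
contact_force: [0.6, -0.3, -1.5]
width: 0.689
time: 39.65
tcp_pos: [0.5512, 0.1265, 0.0118]
tcp_rot: [[-0.983, -0.185, -0.002], [-0.185, 0.983, -0.001], [0.002, -0.0, -1.0]]
contact_force: [-0.3, 0.2, -1.5]
width: 0.689
time: 39.85
tcp_pos: [0.5512, 0.1265, 0.0117]
tcp_rot: [[-0.983, -0.185, -0.002], [-0.185, 0.983, -0.0], [0.002, -0.0, -1.0]]
contact_force: [-0.8, -0.2, 0.8]
width: 0.689
```

```bash
python3 -m creep '[{"slide":[-0.002,0,0],"rot":[0,0,0],"gripper":0.6},{"slide":[-0.002,0,0],"rot":[0,0,0],"gripper":0.6},{"slide":[0,0,0],"rot":[0,0,0],"gripper":0.6}]'; python3 -m creep '[{"slide":[-0.0015,0,0],"rot":[0,0,0],"gripper":0.6},{"slide":[0,0,0],"rot":[0,0,0],"gripper":0.6}]';python3 -m creep '[{"slide":[-0.0015,0,0],"rot":[0,0,0],"gripper":0.6},{"slide":[0,0,0],"rot":[0,0,0],"gripper":0.6}]'
```

```text
time: 40.15
tcp_pos: [0.5553, 0.1273, 0.0117]
tcp_rot: [[-0.983, -0.185, -0.002], [-0.185, 0.983, -0.0], [0.002, -0.0, -1.0]]
contact_force: [-2.6, -0.7, 4.4]
width: 0.685
time: 40.35
tcp_pos: [0.5562, 0.1275, 0.0117]
tcp_rot: [[-0.983, -0.185, -0.003], [-0.185, 0.983, -0.001], [0.003, -0.0, -1.0]]
contact_force: [-3.5, -0.5, 6.8]
width: 0.69
time: 40.55
tcp_pos: [0.5569, 0.1276, 0.0117]
tcp_rot: [[-0.983, -0.185, -0.004], [-0.185, 0.983, -0.001], [0.004, -0.0, -1.0]]
contact_force: [-4.9, -1.0, 8.9]
width: 0.691
```

```bash
python3 -m creep '[{"slide":[-0.001,0,-0.0005],"rot":[0,0,0],"gripper":0.6},{"slide":[0,0,0],"rot":[0,0,0],"gripper":0.6}]';python3 -m creep '[{"slide":[-0.0015,0,0],"rot":[0,0,0],"gripper":0.6},{"slide":[0,0,0],"rot":[0,0,0],"gripper":0.6}]';python3 -m creep '[{"slide":[-0.001,0,0],"rot":[0,0,0],"gripper":0.6},{"slide":[0,0,0],"rot":[0,0,0],"gripper":0.6}]'
```

```text
time: 40.75
tcp_pos: [0.5569, 0.1276, 0.0117]
tcp_rot: [[-0.983, -0.185, -0.006], [-0.185, 0.983, -0.001], [0.006, -0.0, -1.0]]
contact_force: [-7.6, -1.4, 6.3]
width: 0.686
time: 40.95
tcp_pos: [0.5568, 0.1276, 0.0117]
tcp_rot: [[-0.983, -0.185, -0.009], [-0.185, 0.983, -0.002], [0.009, -0.0, -1.0]]
contact_force: [-10.5, -1.5, 10.3]
width: 0.688
time: 41.15
tcp_pos: [0.5568, 0.1276, 0.0117]
tcp_rot: [[-0.983, -0.185, -0.011], [-0.185, 0.983, -0.003], [0.011, -0.001, -1.0]]
contact_force: [-13.2, -2.6, 13.8]
width: 0.689
```

Silver has stopped at the far fence. I'll relax, release and lift clear to the open side.

```bash
python3 -m creep '[{"slide":[0.003,0,-0.0008],"rot":[0,0,0],"gripper":0.6},{"slide":[0,0,0],"rot":[0,0,0],"gripper":0.25},{"slide":[0,0,0],"rot":[0,0,0],"gripper":0.25},{"slide":[0,0,0],"rot":[0,0,0],"gripper":0.25}]'; python3 -m creep '[{"slide":[0,0,-0.008],"rot":[0,0,0],"gripper":0.25},{"slide":[0,0,-0.025],"rot":[0,0,0],"gripper":0.25},{"slide":[0,0,-0.03],"rot":[0,0,0],"gripper":0.6},{"slide":[0,-0.02,-0.015],"rot":[0,0,0],"gripper":1},{"slide":[0,-0.03,0],"rot":[0,0,0],"gripper":1},{"slide":[0,-0.02,0],"rot":[0,0,0],"gripper":1},{"slide":[0,0,0],"rot":[0,0,0],"gripper":1},{"slide":[0,0,0],"rot":[0,0,0],"gripper":1}]'
python3 look.py u
```

```text
time: 41.55
tcp_pos: [0.5596, 0.128, 0.0129]
tcp_rot: [[-0.983, -0.185, -0.0], [-0.185, 0.983, -0.0], [0.0, -0.0, -1.0]]
contact_force: [1.0, 0.5, -0.7]
width: 0.752
time: 42.35
tcp_pos: [0.5719, 0.0594, 0.0912]
tcp_rot: [[-0.983, -0.185, -0.001], [-0.185, 0.983, 0.0], [0.001, 0.0, -1.0]]
contact_force: [-0.8, 0.4, 0.5]
width: 0.251
tcp jig [ 0.0388 -0.054   0.0912] F jig [-0.7  0.5  0.5] w 0.251
```

View pics/u_wrist.png

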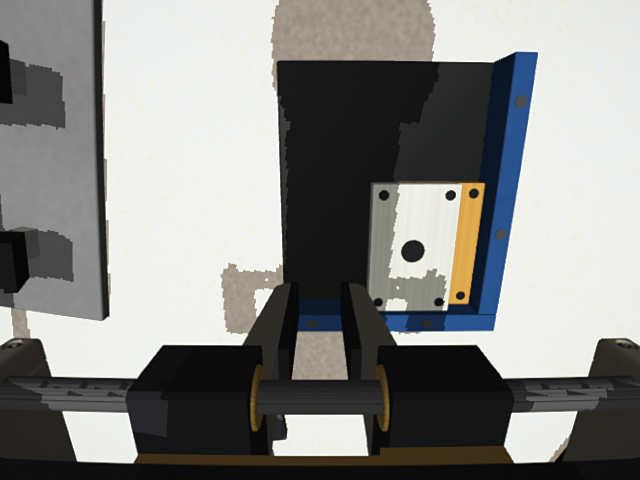

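```bash
python3 -m creep '[{"slide":[0.004,0,0.02],"rot":[0,0,0],"gripper":1},{"slide":[0,0,0.03],"rot":[0,0,0],"gripper":1},{"slide":[0,0,0.018],"rot":[0,0,0],"gripper":1},{"slide":[0,0,0.0075],"rot":[0,0,0],"gripper":1},{"slide":[0,0,0],"rot":[0,0,0],"gripper":1},{"slide":[0,0,0],"rot":[0,0,0],"gripper":1}]'; python3 -m creep '[{"slide":[0,0.008,0],"rot":[0,0,0],"gripper":1},{"slide":[0,0.007,0],"rot":[0,0,0],"gripper":1},{"slide":[0,0.004,0],"rot":[0,0,0],"gripper":1},{"slide":[0,0.003,0],"rot":[0,0,0],"gripper":1},{"slide":[0,0,0],"rot":[0,0,0],"gripper":1}]'
```

```text
time: 43.0
tcp_pos: [0.5682, 0.0592, 0.016]
tcp_rot: [[-0.983, -0.186, -0.001], [-0.186, 0.983, -0.0], [0.001, 0.0, -1.0]]
contact_force: [0.3, 0.1, 1.1]
width: 0.005
time: 43.5
tcp_pos: [0.5635, 0.0808, 0.0155]
tcp_rot: [[-0.982, -0.186, -0.001], [-0.186, 0.982, -0.0], [0.002, 0.0, -1.0]]
contact_force: [0.3, 0.3, -0.8]
width: 0.006
```

```bash
python3 -m creep '[{"slide":[0,0.002,0.0015],"rot":[0,0,0],"gripper":1},{"slide":[0,0.003,0],"rot":[0,0,0],"gripper":1},{"slide":[0,0.003,0],"rot":[0,0,0],"gripper":1},{"slide":[0,0.003,0],"rot":[0,0,0],"gripper":1},{"slide":[0,0,0],"rot":[0,0,0],"gripper":1}]'; python3 -m creep '[{"slide":[0,0.003,0],"rot":[0,0,0],"gripper":1},{"slide":[0,0.003,0],"rot":[0,0,0],"gripper":1},{"slide":[0,0.002,0],"rot":[0,0,0],"gripper":1},{"slide":[0,0,0],"rot":[0,0,0],"gripper":1}]'
```

```text
time: 44.0
tcp_pos: [0.5613, 0.0914, 0.0137]
tcp_rot: [[-0.983, -0.186, -0.002], [-0.186, 0.983, -0.0], [0.002, 0.0, -1.0]]
contact_force: [0.1, -0.1, -0.2]
width: 0.005
time: 44.4
tcp_pos: [0.5599, 0.0992, 0.0138]
tcp_rot: [[-0.983, -0.186, -0.002], [-0.186, 0.983, -0.0], [0.002, 0.0, -1.0]]
contact_force: [-0.5, -0.0, -0.4]
width: 0.005
```

```bash
python3 -m creep '[{"slide":[0,0.002,0],"rot":[0,0,0],"gripper":1},{"slide":[0,0.002,0],"rot":[0,0,0],"gripper":1},{"slide":[0,0,0],"rot":[0,0,0],"gripper":1}]'; python3 -m creep '[{"slide":[0,0.0015,0],"rot":[0,0,0],"gripper":1},{"slide":[0,0,0],"rot":[0,0,0],"gripper":1}]'; python3 -m creep '[{"slide":[0,0.0015,0],"rot":[0,0,0],"gripper":1},{"slide":[0,0,0],"rot":[0,0,0],"gripper":1}]'
```

```text
time: 44.7
tcp_pos: [0.5592, 0.1029, 0.0138]
tcp_rot: [[-0.983, -0.186, -0.002], [-0.186, 0.983, -0.0], [0.002, -0.0, -1.0]]
contact_force: [-0.1, 0.1, 0.7]
width: 0.005
time: 44.9
tcp_pos: [0.559, 0.1042, 0.0138]
tcp_rot: [[-0.983, -0.185, -0.002], [-0.185, 0.983, -0.0], [0.002, -0.0, -1.0]]
contact_force: [-0.4, -0.6, 0.5]
width: 0.004
time: 45.1
tcp_pos: [0.5588, 0.1047, 0.0138]
tcp_rot: [[-0.983, -0.185, -0.002], [-0.185, 0.983, -0.001], [0.002, -0.001, -1.0]]
contact_force: [0.3, -3.7, 0.6]
width: 0.001
```

Contact, at the same place as for gold. One more small press, then around to the near end to press towards the far fence.

```bash
python3 -m creep '[{"slide":[0,0.0015,0],"rot":[0,0,0],"gripper":1},{"slide":[0,0,0],"rot":[0,0,0],"gripper":1}]'; python3 -m creep '[{"slide":[0,-0.012,0],"rot":[0,0,0],"gripper":1},{"slide":[0,0,-0.03],"rot":[0,0,0],"gripper":1},{"slide":[0.025,0.005,-0.02],"rot":[0,0,0],"gripper":1},{"slide":[0.03,0.015,-0.01],"rot":[0,0,0],"gripper":1},{"slide":[0.03,0.013,0],"rot":[0,0,0],"gripper":1},{"slide":[0.01,0.022,0],"rot":[0,0,0],"gripper":1},{"slide":[0,0,0],"rot":[0,0,0],"gripper":1},{"slide":[0,0,0],"rot":[0,0,0],"gripper":1}]'
python3 look.py v
```

```text
time: 45.3
tcp_pos: [0.5588, 0.1048, 0.0138]
tcp_rot: [[-0.983, -0.184, -0.002], [-0.184, 0.983, -0.003], [0.002, -0.002, -1.0]]
contact_force: [1.5, -6.2, 1.2]
width: 0.006
time: 46.1
tcp_pos: [0.4577, 0.1321, 0.0742]
tcp_rot: [[-0.982, -0.186, -0.001], [-0.186, 0.982, 0.0], [0.001, 0.0, -1.0]]
contact_force: [0.8, -0.5, -0.3]
width: 0.008
tcp jig [-0.0599  0.0386  0.0742] F jig [ 0.7 -0.7 -0.3] w 0.008
```

View pics/v_wrist.png

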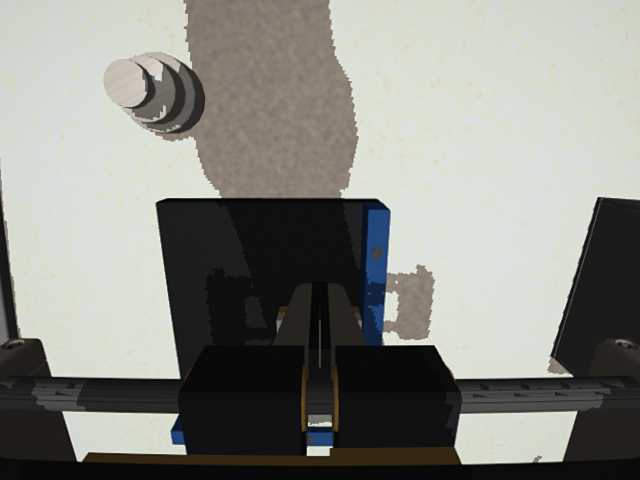

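```bash
python3 -m creep '[{"slide":[0,0,0.02],"rot":[0,0,0],"gripper":1},{"slide":[0,0,0.03],"rot":[0,0,0],"gripper":1},{"slide":[0,0,0.018],"rot":[0,0,0],"gripper":1},{"slide":[-0.012,0,0.002],"rot":[0,0,0],"gripper":1},{"slide":[-0.012,0,0],"rot":[0,0,0],"gripper":1},{"slide":[-0.006,0,0],"rot":[0,0,0],"gripper":1},{"slide":[0,0,0],"rot":[0,0,0],"gripper":1}]';python3 -m creep '[{"slide":[-0.002,0,0],"rot":[0,0,0],"gripper":1},{"slide":[-0.001,0,0],"rot":[0,0,0],"gripper":1},{"slide":[0,0,0],"rot":[0,0,0],"gripper":1}]';python3 -m creep '[{"slide":[-0.0015,0,0],"rot":[0,0,0],"gripper":1},{"slide":[0,0,0],"rot":[0,0,0],"gripper":1}]'
```

```text
time: 46.85
tcp_pos: [0.4891, 0.1375, 0.0049]
tcp_rot: [[-0.983, -0.185, 0.001], [-0.185, 0.983, 0.0], [-0.001, 0.0, -1.0]]
contact_force: [0.0, -0.1, -0.4]
width: 0.004
time: 47.15
tcp_pos: [0.4895, 0.1378, 0.0042]
tcp_rot: [[-0.983, -0.185, -0.001], [-0.185, 0.983, -0.0], [0.001, -0.0, -1.0]]
contact_force: [0.5, -0.0, -0.4]
width: 0.004
time: 47.35
tcp_pos: [0.4911, 0.1381, 0.004]
tcp_rot: [[-0.983, -0.185, -0.002], [-0.185, 0.983, -0.0], [0.002, -0.0, -1.0]]
contact_force: [0.3, -0.3, -0.1]
width: 0.004
```

```bash
python3 -m creep '[{"slide":[-0.001,0,0],"rot":[0,0,0],"gripper":1},{"slide":[0,0,0],"rot":[0,0,0],"gripper":1}]';python3 -m creep '[{"slide":[-0.001,0,0],"rot":[0,0,0],"gripper":1},{"slide":[0,0,0],"rot":[0,0,0],"gripper":1}]';python3 -m creep '[{"slide":[-0.001,0,0],"rot":[0,0,0],"gripper":1},{"slide":[0,0,0],"rot":[0,0,0],"gripper":1}]'
```

```text
time: 47.55
tcp_pos: [0.4912, 0.1381, 0.0037]
tcp_rot: [[-0.983, -0.185, -0.003], [-0.185, 0.983, -0.001], [0.003, -0.0, -1.0]]
contact_force: [-1.1, -0.9, 2.2]
width: 0.003
time: 47.75
tcp_pos: [0.4913, 0.1381, 0.0036]
tcp_rot: [[-0.983, -0.185, -0.005], [-0.185, 0.983, -0.001], [0.005, -0.0, -1.0]]
contact_force: [-4.4, -0.3, 3.5]
width: 0.009
time: 47.95
tcp_pos: [0.4913, 0.138, 0.0035]
tcp_rot: [[-0.983, -0.186, -0.007], [-0.186, 0.983, -0.002], [0.007, -0.001, -1.0]]
contact_force: [-7.4, -1.1, 6.5]
width: 0.0
```

```bash
python3 -m creep '[{"slide":[0.012,0,0],"rot":[0,0,0],"gripper":1},{"slide":[0.01,0,-0.02],"rot":[0,0,0],"gripper":1},{"slide":[0.01,0,-0.04],"rot":[0,0,0],"gripper":1},{"slide":[0,-0.01,-0.04],"rot":[0,0,0],"gripper":1},{"slide":[-0.02,-0.03,-0.03],"rot":[0,0,0],"gripper":1},{"slide":[-0.03,-0.03,0],"rot":[0,0,0],"gripper":1},{"slide":[-0.03,-0.03,0],"rot":[0,0,0],"gripper":1},{"slide":[-0.03,-0.035,0],"rot":[0,0,0],"gripper":1},{"slide":[0,-0.035,0],"rot":[0,0,0],"gripper":1},{"slide":[0,-0.035,0],"rot":[0,0,0],"gripper":1},{"slide":[0,-0.02,0],"rot":[0,0,0],"gripper":1},{"slide":[0,0,0],"rot":[0,0,0],"gripper":1},{"slide":[0,0,0],"rot":[0,0,0],"gripper":1}]'
python3 look.py w; python3 - <<'E'
from h import *
im=optics.grab_frame("top"); cv2.imwrite("pics/w_top.png",im[:,:,::-1]);cv2.imwrite("pics/w_topc.png",im[210:330,240:360,::-1].repeat(5,0).repeat(5,1))
im=optics.grab_frame("scene"); cv2.imwrite("pics/w_scene.png",im[:,:,::-1]);cv2.imwrite("pics/w_scenec.png",im[185:315,255:395,::-1].repeat(5,0).repeat(5,1))
E
```

```text
time: 49.25
tcp_pos: [0.6124, -0.0674, 0.1336]
tcp_rot: [[-0.983, -0.185, -0.001], [-0.185, 0.983, 0.0], [0.001, 0.0, -1.0]]
contact_force: [-0.7, 0.6, -1.0]
width: 0.003
tcp jig [ 0.0549 -0.1862  0.1336] F jig [-0.6  0.7 -1. ] w 0.003
```

View pics/w_wrist.png

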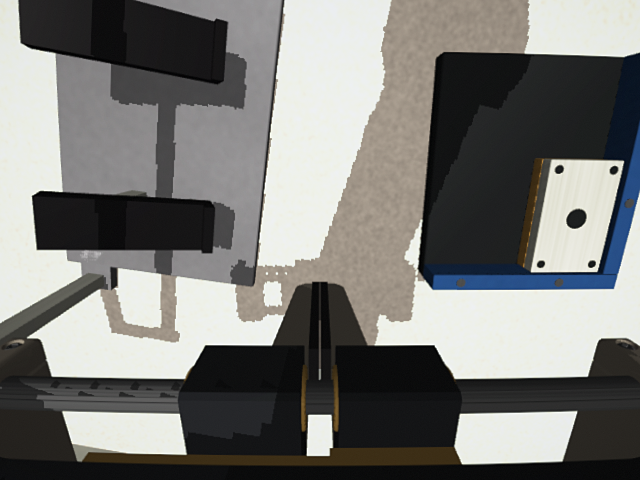

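View pics/w_scenec.png

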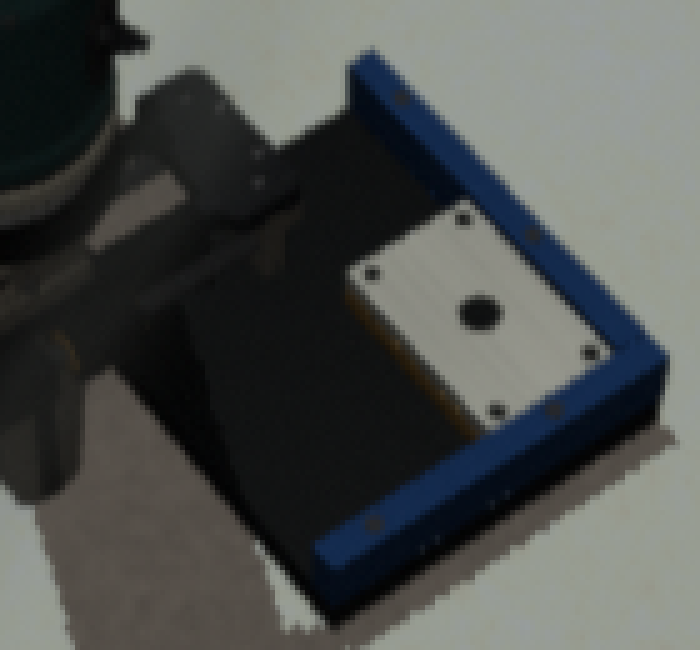

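View pics/w_topc.png

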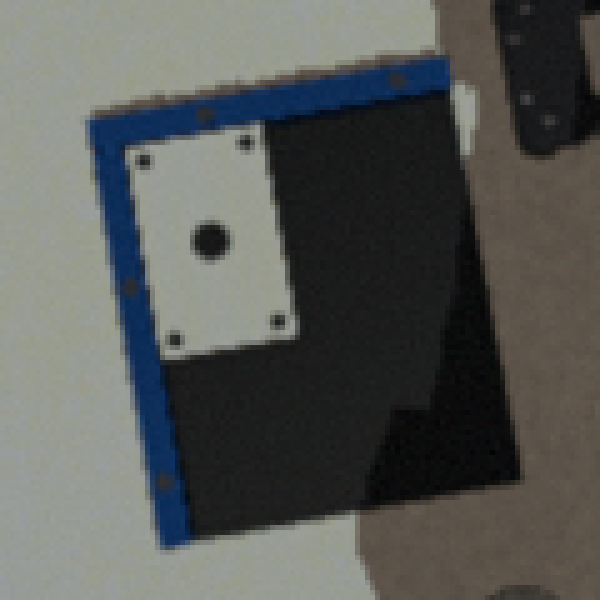

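View pics/w_scene.png

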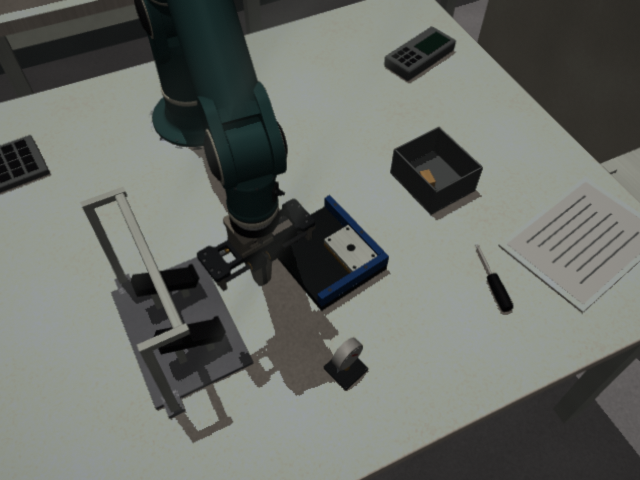

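```bash
python3 - <<'E'
from h import *
im=cv2.imread("pics/w_wrist.png")[140:300,500:640]; cv2.imwrite("pics/w_c.png",cv2.resize(im,None,fx=5,fy=5,interpolation=cv2.INTER_CUBIC))
d=np.load("pics/w.npz"); M=w2c("wrist",{"tcp_pos":d["p"],"tcp_rot":d["R"]}); j=np.load("jig.npy")
W=lambda P:np.array(P)@R.from_euler('z',j[2]).as_matrix().T+[j[0],j[1],0]
P=[(-.015,.006,.044),(-.015,.07,.044),(.085,.07,.044),(.085,.006,.044),(-.015,.006,.032),(.085,.006,.032),(-.015,.006,.02)]
print(((proj("wrist",W(P),M)-[500,140])*5).round(0).tolist())
E
```

```text
[[257.0, 100.0], [621.0, 105.0], [488.0, 660.0], [153.0, 662.0], [212.0, 96.0], [116.0, 639.0], [171.0, 93.0]]
```

View pics/w_c.png

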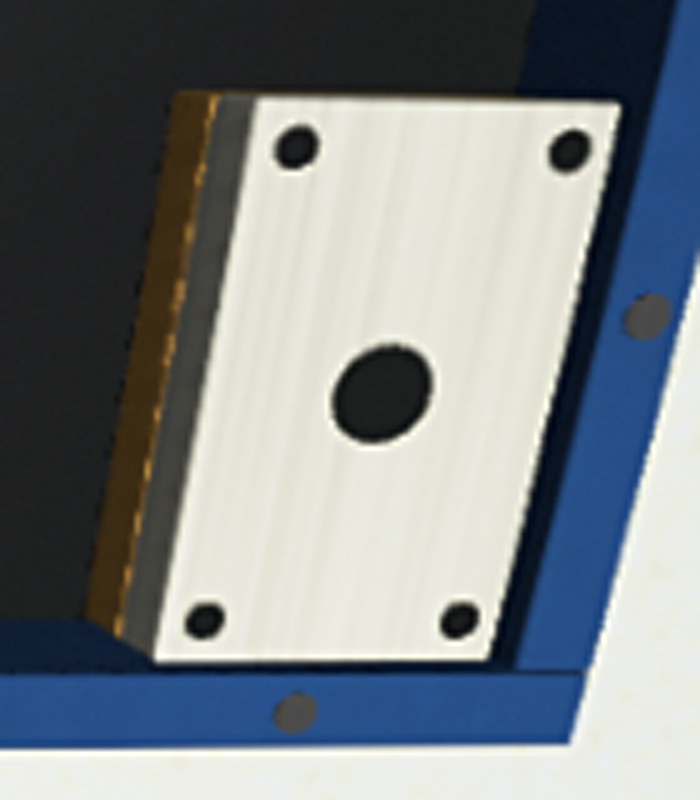

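The measured corners match the flush positions to about one crop pixel at 5x enlargement, well under a millimetre. Handing in.

```bash
python3 - <<'E'
from rig import r
print(r.get_state()["time"], r.hand_in())
E
```

```text
the job is handed in; nothing more can be done
49.4 None
```

I did the whole job in the order asked and handed it in at 49.4 s of the 72 s. The chip is in the waste bin. The gold plate is squared in the jig corner, and the silver plate lies on top of it, squared against both fences.

- **Laying down:** I lowered each plate until it touched, slid it to the far fence while still holding it, and let go. I then pushed each one against the left fence with shut fingers and pressed its near end towards the far fence.
- **Last checks:** the top, scene and wrist pictures show no gap at either fence, and the visible corners match the computed flush positions to well under 1 mm. The chip shows in the bin. The gauge, screwdriver and weight look to be in their places, judged by eye and not measured again. The gripper was empty and clear of everything.
- **What disagreed:** the real finger tips ended about 23 mm short of the reported TCP. My first grasp of the chip therefore closed above it and held nothing. I found the offset by touching the granite with the tips, which read 34 N at its highest, and allowed for it after that.

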